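# Set up a timed lapping run

## Task

Load every rock block on the bench into the pockets of the vacuum chuck, rock side up, fully home, flat and square; then screw the knurled vacuum cap down clockwise until it stops tight. After that wind the timer's key clockwise, in as many part turns as it takes, until it stops, and last of all throw the red lever right over to the other side to start the run. Leave the bottle, the jar and the tissue box where they stand.

Things in the scene. Friction and masses are not known exactly. Their poses are not given: they have to be found in the camera images.
- chuck: Aluminium vacuum chuck plate, fixed to the bench, 210 (x) x 300 (y) x 30 mm high; origin at the centre of its underside; the four pockets are in its +y two thirds, the vacuum port with the cap at its -y end.
- pocket0 (a point): Centre of the floor of one of the four pockets cut in the chuck: rectangular, 74 mm along x, 54 mm along y, 12 mm deep, with a 2 mm chamfer; axes are the chuck's, z up. The pocket floor is 18 mm above the bench, the plate's top 30 mm. Pockets are 94 mm apart along x and 105 mm along y. A seated block's centre is 22.5 mm above this point; any block fits any pocket, either end first.
- pocket1 (a point): Centre of the floor of one of the four pockets cut in the chuck: rectangular, 74 mm along x, 54 mm along y, 12 mm deep, with a 2 mm chamfer; axes are the chuck's, z up. The pocket floor is 18 mm above the bench, the plate's top 30 mm. Pockets are 94 mm apart along x and 105 mm along y. A seated block's centre is 22.5 mm above this point; any block fits any pocket, either end first.
- pocket2 (a point): Centre of the floor of one of the four pockets cut in the chuck: rectangular, 74 mm along x, 54 mm along y, 12 mm deep, with a 2 mm chamfer; axes are the chuck's, z up. The pocket floor is 18 mm above the bench, the plate's top 30 mm. Pockets are 94 mm apart along x and 105 mm along y. A seated block's centre is 22.5 mm above this point; any block fits any pocket, either end first.
- pocket3 (a point): Centre of the floor of one of the four pockets cut in the chuck: rectangular, 74 mm along x, 54 mm along y, 12 mm deep, with a 2 mm chamfer; axes are the chuck's, z up. The pocket floor is 18 mm above the bench, the plate's top 30 mm. Pockets are 94 mm apart along x and 105 mm along y. A seated block's centre is 22.5 mm above this point; any block fits any pocket, either end first.
- block0_mid (a point): Centre of the light grey granite rock block, loose, 70 (x) x 50 (y) x 45 mm (z, up), about 0.25 to 0.55 kg, with a white 7 mm backing round its foot; it lies on the bench rock side up. Absent (None) in some runs.
- block1_mid (a point): Centre of the rust-red sandstone rock block, loose, 70 (x) x 50 (y) x 45 mm (z, up), about 0.25 to 0.55 kg, with a white 7 mm backing round its foot; it lies on the bench rock side up. Absent (None) in some runs.
- block2_mid (a point): Centre of the dark green serpentine rock block, loose, 70 (x) x 50 (y) x 45 mm (z, up), about 0.25 to 0.55 kg, with a white 7 mm backing round its foot; it lies on the bench rock side up. Absent (None) in some runs.
- block3_mid (a point): Centre of the near-black basalt rock block, loose, 70 (x) x 50 (y) x 45 mm (z, up), about 0.25 to 0.55 kg, with a white 7 mm backing round its foot; it lies on the bench rock side up. Absent (None) in some runs.
- cap (a joint): Turn of the knurled vacuum cap, rad: grows clockwise seen from above, from its loose start (0 to 0.6) to the hard stop at 3.6, where it is tight. It moves down 2.2 mm per rad on its thread. Turns against light friction (0.06 N m), stays where it is left, and turns back if it is turned anticlockwise.
- cap_grip (a point): On the axis of the knurled steel cap (cylinder, 42 mm diameter, 32 mm high, red top), halfway up it; moves and turns with the cap. The axis is vertical. The cap stands on the chuck, 105 mm to the -y side of its centre, 87 mm from the nearest block in a pocket.
- key (a joint): Turn of the timer's sprung winding key, rad: grows clockwise seen from above, from its start (0 to 0.8) to the stop at 5.0, fully wound. Takes 0.10 N m plus 0.014 N m per rad of spring; an inner brake holds it where it is left, so it can be wound in several part turns. Turned anticlockwise it unwinds.
- key_grip (a point): Centre of the brass key's flat wing, 56 mm (its own x, 78 mm over the round lobes, which are only 10 mm thick and for show) x 10 mm thick (its own y) x 30 mm high, on a vertical shaft (axis through this point) over the timer box; turns with the key. It is 37 mm above the box's top.
- timer: Cream clockwork run timer, a fixed box 210 (x) x 110 (y) x 70 mm high, origin at the centre of its underside; the key stands 50 mm to -x of its centre, the red run lever 60 mm to +x.
- run_lever (a joint): Red run lever on the timer, rad: 0 = stopped, leaning to the timer's -y side; 1.0 = run, leaning to its +y side, against a hard stop. Stays where it is left.
- run_lever_tip (a point): Tip of the run lever, 70 mm from its pivot, which is 22 mm above the timer's top; a 26 mm red ball sits there. The stopped lever has its tip 34 mm to the -y side of the pivot and 61 mm above it; it takes under 2 N at the tip and swings in the timer's y-z plane.
- reagent: Bystander: amber bottle, 56 mm diameter, 120 mm high; origin at the centre of its underside.
- grit_jar: Bystander: grey jar, 68 mm diameter, 80 mm high; origin at the centre of its underside.
- tissue_box: Bystander: green and white tissue box, 110 x 120 x 75 mm high; origin at the centre of its underside.
There are look-alikes about, which are no part of the job. What is shaped like the part that bears block2_mid but orange or yellow is not meant.

How it is judged:
By the outcome, as a careful person would: the job done as asked, in the order asked, and still so for the second after the job is handed in, with the robot touching nothing.
Of block0, block1, block2, block3 only 3 to 4 are there at a start; the rules pass over those that are not, and their reading is None.
At some moment in a run one of block0, block1, block2, block3 may be knocked a few centimetres aside while the robot is not near it.
Once in a run the grip may slacken for a moment while it holds something.
It also fails if it takes over 210 s, if anything falls off the work surface, if the arm or the gripper's body presses on something with over 40 N, if the wrist force passes 120 N, or if a joint passes its speed limit or range.

## Robot

A 6-joint arm with a two-finger parallel gripper is mounted at the origin on the work surface. World frame = base frame: x ahead of the robot, y to its left, z up, the work surface at z = 0. Lengths are in m, angles in rad, forces in N, time in s.
With the tool pointing down it reaches from about 0.25 to 0.85 m from the base axis. Payload 12.5 kg.
Tool frame: the origin (TCP) lies midway between the tips of the shut fingers; the grasp point (between the pads) lies 19 mm behind it; z points along the fingers, y is the line along which they close (so a half turn about z gives the same grasp; the last joint's range is limited). The gripper opens to 93 mm and grips with 3 to 60 N. Pads are 15 mm wide; open, the fingers measure 128 mm over their backs; the gripper's body (75 mm by 188 mm) begins 65 mm behind the grasp point.
Start: joints at [-1.194, 0.351, 1.652, -0, 1.139, -0.085], TCP at [0.245, -0.492, 0.219] pointing down, gripper open.
Joint ranges: [-2.75, 2.75], [-0.79, 2.1], [0.01, 2.65], [-1.57, 4.71], [0.07, 3.14], [-2.87, 2.87]. Speed limits (rad/s): [2.22, 2.22, 2.79, 3.14, 3.14, 3.14].

## Interface

Orientations are given as [roll, pitch, yaw] about the fixed x, y, z axes, in that order (R = Rz(yaw) Ry(pitch) Rx(roll)).
In Python, from rig import bot gives the robot as it stands.
- The arm moves only by the shell command python3 -m pendant 'ROWS' [OPENING] [FORCE]. ROWS is JSON, a list that holds one entry, the list of rows, each a list of 6 numbers: the shift along the tool's x, y, z normalised to -1 to 1, where 1 is 800 mm, then the turn, a rotation vector about the tool's x, y, z normalised to -1 to 1, where 1 is 180 degrees. In form: [[[tx, ty, tz, wx, wy, wz], ...]]. A call has 1 to 20 rows; each row is the pose to reach, as a shift and turn from the pose commanded when the call began, along the tool's axes at that moment, turning the shorter way round; what a row does not reach only later rows make up. A row lasts 1/10 s, in which the tool goes at most 50 mm and 8.59 degrees, less where a joint would pass 70% of its speed; a pose out of reach is approached as far as the arm can. A call with a number of a shift or a turn outside -1 to 1 is refused whole. A call with a gripper value outside its range is refused whole. OPENING is the closure, from 0 (fully open) to 1 (shut), set as the call begins (- or left out, the last holds). The fingers move at their own pace and stop on an object; FORCE is the grip in N (left out, the last holds). Time passes only in rows, so rows that repeat a pose let the fingers close. It gives the time, the measured TCP pose, the force, the opening and the grip force at its end, in the units of the state.
- bot.sense(): the state, without advancing time (a new reading comes with each control period).
- bot.get_image(name): name is "scene" or "top" or "wrist"; returns a dict with "img" (384x512x3 uint8, blue, green, red), "camera_matrix" (3x3 intrinsics, pixels), "T" (4x4, takes a point from camera to world coordinates); the wrist camera has in their place "mount" (4x4, takes a point from camera to tool coordinates, whose origin is the TCP and whose axes are the flange's). Camera axes: x right, y down, z forward; pixel columns grow to the right and rows downward; lengths in m; the calibration is good to about 2 mm. A picture is of the moment at which its call begins: read the wrist's pose just before it. There is no depth.
- bot.sign_off(): hands the job in; it is judged then, once.
The state is a dict: "clock": time; "joint_positions": joint angles; "qvel": joint speeds; "joint_torque": joint torques, N m; "ee_pos": TCP position; "ee_rot": TCP orientation; "force": force on the tool from outside, world axes, zero at the start; "moment": the same for the moment, N m; "width": opening from 0.0 (shut) to 1.0 (fully open); "gripper_force": force on a finger pad.
Only numpy, scipy, OpenCV 4.12 (cv2) and the standard library are available. Lean on these libraries where they do the work, as an engineer would, in place of code of your own. Each camera call takes 0.05 s, during which the arm holds its last target. There are 200 camera calls.

## Working session

There is one attempt and no reset: what is moved stays moved. The work goes in short steps, Python scripts to look and compute and a shell command to move; the robot and the scene stay as the last step left them, time stands still between calls to the robot, and variables do not carry over. Pictures are saved under pics/ and viewed, at most 16 in all, crops included, and the job is handed in when it is done.

```bash
ls; mkdir -p pics; python3 - <<'E'
from rig import bot
import cv2,numpy as np
np.set_printoptions(precision=4,suppress=True)
s=bot.sense();print(s)
for n in ("scene","top"):
    r=bot.get_image(n);cv2.imwrite(f"pics/{n}0.png",r["img"]);print(n,r["camera_matrix"],r["T"])
r=bot.get_image("wrist");print(r["camera_matrix"],r["mount"])
E
```

```text
pics
{'clock': 0.0, 'joint_positions': array([-1.1936,  0.3512,  1.6524,  0.    ,  1.1391, -0.0846]), 'qvel': array([-0.0005,  0.0017, -0.0017,  0.0004, -0.0003,  0.0001]), 'joint_torque': array([ -0.0009, -49.7317, -28.5255,   0.0698,   0.0257,  -0.0001]), 'ee_pos': array([ 0.245 , -0.4921,  0.2181]), 'ee_rot': array([-3.1405, -0.0001,  0.4618]), 'force': array([-0.1955,  0.6977,  0.0009]), 'moment': array([0.0454, 0.0213, 0.0532]), 'gripper_force': 0.0, 'width': 0.9994209374140648}
scene [[355.7393   0.     255.5409]
 [  0.     355.7393 192.8928]
 [  0.       0.       1.    ]] [[-0.4516  0.603  -0.6576  1.1913]
 [ 0.8921  0.2906 -0.3461  0.3341]
 [-0.0176 -0.7429 -0.6692  0.7994]
 [ 0.      0.      0.      1.    ]]
top [[431.8995   0.     249.9921]
 [  0.     431.8995 189.9952]
 [  0.       0.       1.    ]] [[ 0.0246 -0.9887  0.1478  0.385 ]
 [-0.9993 -0.0286 -0.0251  0.0047]
 [ 0.0291 -0.1471 -0.9887  1.1154]
 [ 0.      0.      0.      1.    ]]
[[270.788    0.     258.1922]
 [  0.     270.788  191.9965]
 [  0.       0.       1.    ]] [[-0.0009 -0.9649 -0.2627  0.0722]
 [ 1.     -0.0006 -0.0011  0.0013]
 [ 0.0009 -0.2627  0.9649 -0.1655]
 [ 0.      0.      0.      1.    ]]
```

View pics/top0.png

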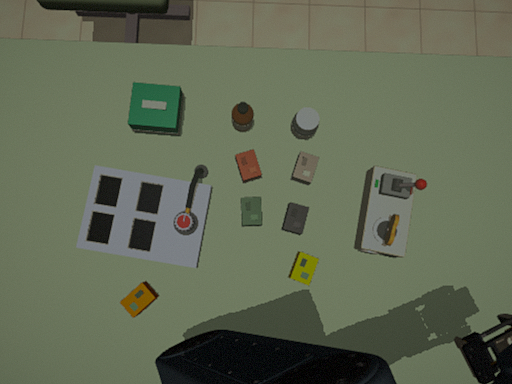

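View pics/scene0.png

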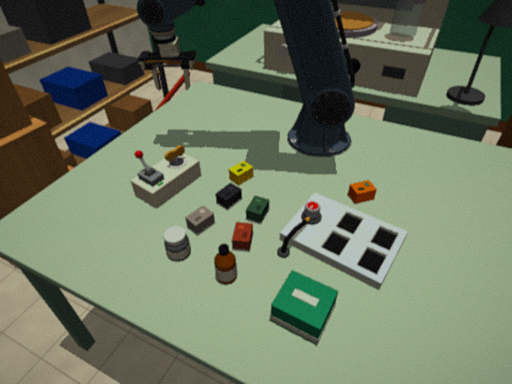

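Candidates (top image): granite (306,167), red sandstone (249,165), green serpentine (251,211), basalt (295,218). Look-alikes to leave alone: orange (139,299) and yellow (304,267). The tissue box and chuck are also distinct. All 4 blocks are present. Next is a close crop to check this, plus rough positions.

```bash
cat > h.py <<'E'
from rig import bot
import cv2,numpy as np
from scipy.spatial.transform import Rotation as R
np.set_printoptions(precision=4,suppress=True)
def cam(name):
    s=bot.sense(); r=bot.get_image(name)
    if name=="wrist":
        T=np.eye(4);T[:3,:3]=R.from_euler('xyz',s['ee_rot']).as_matrix();T[:3,3]=s['ee_pos'];T=T@r['mount']
    else: T=r['T']
    return r['img'],r['camera_matrix'],T
def p2w(uv,z,K,T):
    uv=np.atleast_2d(uv).astype(float)
    d=np.c_[uv,np.ones(len(uv))]@np.linalg.inv(K).T@T[:3,:3].T
    return T[:3,3]+d*((z-T[2,3])/d[:,2])[:,None]
def w2p(P,K,T):
    c=(np.atleast_2d(P)-T[:3,3])@T[:3,:3]@K.T
    return c[:,:2]/c[:,2:]
def rect(img,K,T,z,x0,x1,y0,y1,mm):
    # metric view at height z: image up=+x, left=+y
    w,h=int((y1-y0)*1000/mm),int((x1-x0)*1000/mm)
    src=w2p([[x1,y1,z],[x1,y0,z],[x0,y0,z],[x0,y1,z]],K,T).astype(np.float32)
    M=cv2.getPerspectiveTransform(src,np.float32([[0,0],[w,0],[w,h],[0,h]]))
    return cv2.warpPerspective(img,M,(w,h),flags=cv2.INTER_CUBIC)
def go(x,y,z,yaw,ref=None):
    """row for target pose, tool down; z is TCP"""
    s=bot.sense();Rc=R.from_euler('xyz',s['ee_rot'])
    Rt=R.from_euler('xyz',[np.pi,0,yaw])
    t=Rc.inv().apply(np.array([x,y,z])-s['ee_pos'])/.8
    w=(Rc.inv()*Rt).as_rotvec()
    d=np.linalg.norm(t)*.8/.05; a=np.degrees(np.linalg.norm(w))/8.59
    print('row',np.round(t,4),np.round(w/np.pi,4),'rows',d,a)
E
python3 - <<'E'
from h import *
img,K,T=cam("top")
for n,u,z in [("granite",(306,165),.045),("red",(249,163),.045),("green",(251,210),.045),("black",(295,217),.045),("cap",(184,221),.075),("key",(392,229),.12),("ball",(421,184),.153)]+[("pk",p,.018) for p in [(109,191),(149,199),(99,228),(142,235)]]:
    print(n,p2w(u,z,K,T)[0])
c=cv2.resize(img[130:260,220:440],None,fx=3.6,fy=3.6,interpolation=cv2.INTER_CUBIC);cv2.imwrite("pics/c1.png",c)
E
```

```text
granite [ 0.6133 -0.1631  0.045 ]
red [ 0.614  -0.0183  0.045 ]
green [ 0.4948 -0.0263  0.045 ]
black [ 0.4803 -0.1363  0.045 ]
cap [0.4608 0.1348 0.075 ]
key [ 0.4518 -0.3527  0.12  ]
ball [ 0.554  -0.4102  0.153 ]
pk [0.5361 0.3355 0.018 ]
pk [0.5185 0.2332 0.018 ]
pk [0.4417 0.3536 0.018 ]
pk [0.427  0.2453 0.018 ]
```

View pics/c1.png

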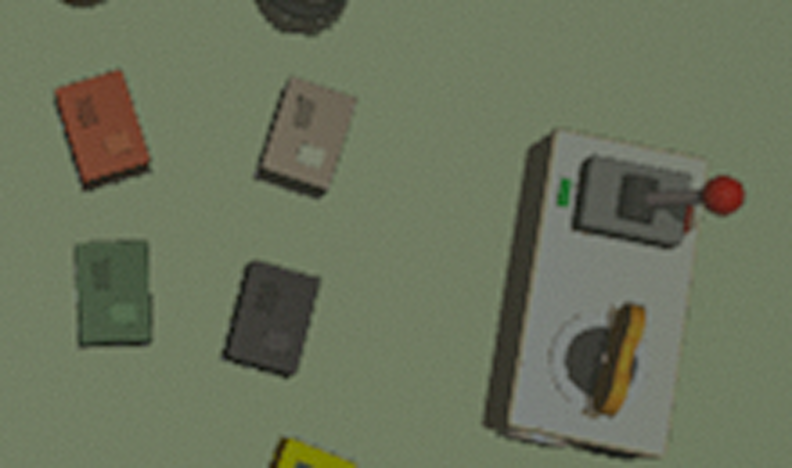

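The crop shows red (102,128), granite (305,137), green (113,293) and basalt (272,318), all with rock texture. Yellow, at the bottom, is the decoy. The timer is on the right with its key (622,360) and its lever ball (723,195) leaning to -y. I'll go above the blocks now.

```bash
python3 -c "
from h import *
go(.50,-.085,.30,0)"
```

```text
row [ 0.5122 -0.3137 -0.1019] [-0.0002  0.      0.147 ] rows 9.747036828947362 3.080207688546659
```

```bash
python3 -m pendant '[[[0.5122,-0.3137,-0.1019,0,0,0.147],[0.5122,-0.3137,-0.1019,0,0,0.147],[0.5122,-0.3137,-0.1019,0,0,0.147],[0.5122,-0.3137,-0.1019,0,0,0.147],[0.5122,-0.3137,-0.1019,0,0,0.147],[0.5122,-0.3137,-0.1019,0,0,0.147],[0.5122,-0.3137,-0.1019,0,0,0.147],[0.5122,-0.3137,-0.1019,0,0,0.147],[0.5122,-0.3137,-0.1019,0,0,0.147],[0.5122,-0.3137,-0.1019,0,0,0.147],[0.5122,-0.3137,-0.1019,0,0,0.147],[0.5122,-0.3137,-0.1019,0,0,0.147],[0.5122,-0.3137,-0.1019,0,0,0.147]]]' 0
python3 - <<'E'
from h import *
img,K,T=cam("wrist")
print(bot.sense()['ee_pos'],bot.sense()['ee_rot'])
cv2.imwrite("pics/w1.png",img)
E
```

```text
clock: 1.5
ee_pos: [0.4995, -0.0859, 0.2998]
ee_rot: [3.142, 0.001, -0.001]
force: [0.4, -0.1, 0.0]
width: 1.003
gripper_force: 0.0
[ 0.4995 -0.0861  0.2999] [ 3.1416  0.0007 -0.0014]
```

View pics/w1.png

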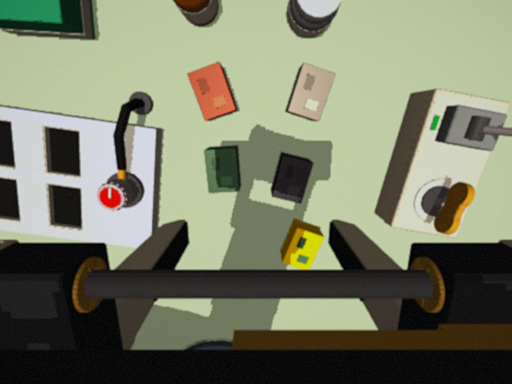

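The wrist view shows the blocks: red (212,90), granite (312,92), green (223,168), basalt (292,176). The cap is at (112,196), with its hose running to (140,103), and the timer is on the right. Next I'll measure by segmentation.

```bash
cat >> h.py <<'E'
def block(img,K,T,uv,z=.045,tol=30,r=45):
    lab=cv2.cvtColor(cv2.GaussianBlur(img,(3,3),0),cv2.COLOR_BGR2LAB).astype(int)
    u,v=map(int,uv); c=np.median(lab[v-4:v+5,u-4:u+5].reshape(-1,3),0)
    m=((np.abs(lab-c)*[.7,2,2]).max(2)<tol).astype(np.uint8)
    k=np.zeros_like(m);cv2.circle(k,(u,v),r,1,-1);m&=k
    m=cv2.morphologyEx(m,cv2.MORPH_OPEN,np.ones((3,3)))
    cs,_=cv2.findContours(m,cv2.RETR_EXTERNAL,cv2.CHAIN_APPROX_NONE)
    h=cv2.convexHull(max(cs,key=cv2.contourArea))[:,0]
    w=p2w(h,z,K,T)[:,:2]
    (cx,cy),(a,b),_=rc=cv2.minAreaRect((w*1000).astype(np.float32))
    p=cv2.boxPoints(rc);e=max((p[1]-p[0],p[2]-p[1]),key=np.linalg.norm)
    th=(np.arctan2(e[1],e[0])+np.pi/2)%np.pi-np.pi/2
    return cx/1000,cy/1000,max(a,b),min(a,b),th,h
E
python3 - <<'E'
from h import *
img,K,T=cam("wrist");o=cv2.resize(img,None,fx=4,fy=4)
for n,uv in [("red",(206,94)),("granite",(308,95)),("green",(223,168)),("black",(290,172))]:
  for tol in (18,26,34):
    b=block(img,K,T,uv,tol=tol); print(n,tol,np.array(b[:5]))
    if tol==26: cv2.polylines(o,[b[5]*4+2],True,(255,0,255),1)
cv2.imwrite("pics/w1s.png",o[200:820,700:1420])
E
```

```text
red 18 [ 0.6096 -0.0192 66.8209 46.9332  0.3294]
red 26 [ 0.6097 -0.0192 67.8126 47.7596  0.331 ]
red 34 [ 0.6095 -0.0194 68.7694 48.302   0.3288]
granite 18 [ 0.6091 -0.165  67.8509 48.5701 -0.2929]
granite 26 [ 0.6091 -0.1653 70.7999 50.2441 -0.2988]
granite 34 [  0.6023  -0.161  130.1642 121.9721   1.5685]
green 18 [ 0.4968 -0.039  68.5056 38.3192  0.0053]
green 26 [ 0.4956 -0.0382 72.0966 41.2623  0.0961]
green 34 [ 0.4962 -0.0364 72.6192 43.3532  0.0586]
black 18 [ 0.4848 -0.1395 61.6117 51.0763 -0.2452]
black 26 [ 0.4831 -0.1393 65.8689 51.706  -0.2452]
black 34 [ 0.4814 -0.1388 70.2538 52.7928 -0.2491]
```

View pics/w1s.png

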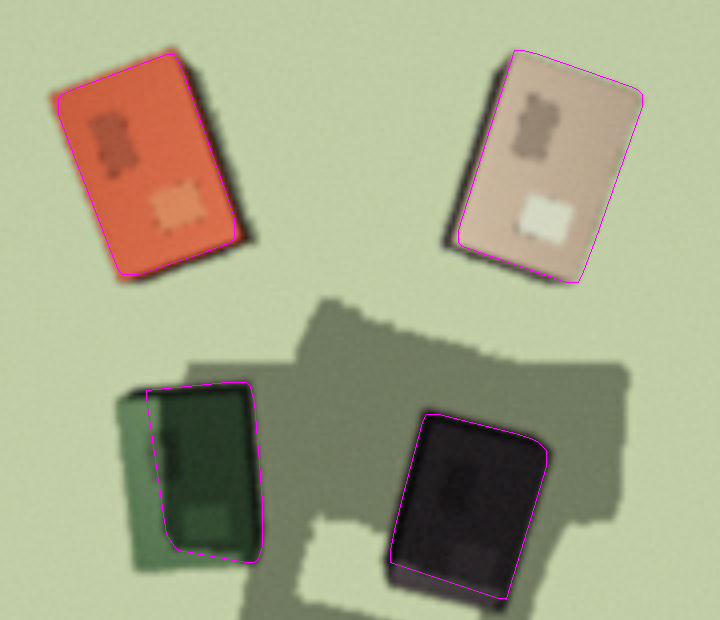

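Red and granite fit their outlines well (sizes 70x50). Now a look at the chuck.

```bash
python3 -m pendant '[[[-0.13,-0.43,0,0,0,0],[-0.13,-0.43,0,0,0,0],[-0.13,-0.43,0,0,0,0],[-0.13,-0.43,0,0,0,0],[-0.13,-0.43,0,0,0,0],[-0.13,-0.43,0,0,0,0],[-0.13,-0.43,0,0,0,0],[-0.13,-0.43,0,0,0,0],[-0.13,-0.43,0,0,0,0],[-0.13,-0.43,0,0,0,0],[-0.13,-0.43,0,0,0,0]]]'
python3 - <<'E'
from h import *
img,K,T=cam("wrist")
cv2.imwrite("pics/w2.png",img)
o=rect(img,K,T,.030,.36,.62,.05,.45,.5);cv2.imwrite("pics/w2r.png",o);print(o.shape)
for uv0 in [(.5361,.3355),(.5185,.2332),(.4417,.3536),(.427,.2453)]:
    uv=w2p([*uv0,.018],K,T)[0]
    for tol in (26,40,60): print(uv,np.array(block(img,K,T,uv,z=.03,tol=tol,r=60)[:5]))
E
```

```text
clock: 2.7
ee_pos: [0.3967, 0.2574, 0.3002]
ee_rot: [3.141, -0.0, -0.002]
force: [0.4, 0.1, 0.0]
width: 1.0
gripper_force: 0.0
(520, 800, 3)
[206.1761  73.3122] [ 0.5345  0.3314 69.1426 49.2494 -0.1448]
[206.1761  73.3122] [ 0.5346  0.3315 70.3395 50.5768 -0.1452]
[206.1761  73.3122] [ 0.5346  0.3317 71.6765 51.8309 -0.1452]
[272.8842  85.373 ] [ 0.5197  0.2287 69.3097 49.4826 -0.1451]
[272.8842  85.373 ] [ 0.5197  0.2287 70.285  50.7273 -0.1488]
[272.8842  85.373 ] [ 0.5197  0.2287 71.9061 52.0625 -0.1442]
[198.1411 136.1921] [ 0.4425  0.3445 68.6877 49.783  -0.14  ]
[198.1411 136.1921] [ 0.4426  0.3447 69.5772 51.2459 -0.1339]
[198.1411 136.1921] [ 0.4424  0.3446 71.8002 52.8074 -0.1298]
[264.8634 145.1403] [ 0.4275  0.2418 68.5035 50.047  -0.1463]
[264.8634 145.1403] [ 0.4273  0.2419 70.0726 51.3759 -0.1509]
[264.8634 145.1403] [ 0.4272  0.242  72.0582 53.1574 -0.1388]
```

View pics/w2r.png

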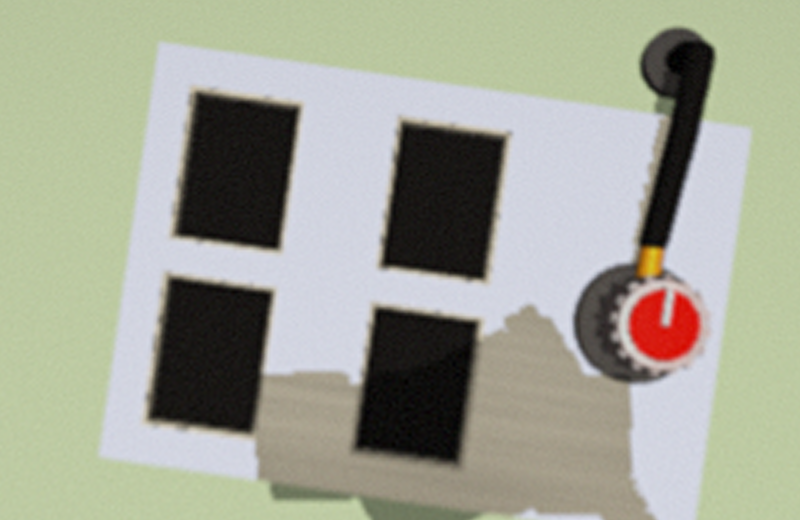

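Chuck: pocket centre (0.481,0.287), yaw -0.143. The grid spacing fits 94x105. Now go over red at z=0.15.

```bash
python3 -c "
from h import *
go(.6096,-.0192,.15,.331)"
```

```text
row [0.2669 0.3453 0.1878] [ 0.0001 -0.     -0.1061] rows 7.6014227158298215 2.2225286963956687
```

```bash
python3 -m pendant '[[[0.267,0.345,0.188,0,0,-0.106],[0.267,0.345,0.188,0,0,-0.106],[0.267,0.345,0.188,0,0,-0.106],[0.267,0.345,0.188,0,0,-0.106],[0.267,0.345,0.188,0,0,-0.106],[0.267,0.345,0.188,0,0,-0.106],[0.267,0.345,0.188,0,0,-0.106],[0.267,0.345,0.188,0,0,-0.106],[0.267,0.345,0.188,0,0,-0.106],[0.267,0.345,0.188,0,0,-0.106]]]'
cat >> h.py <<'E'
def look(xy,tols=(20,30),z=.045,r=75,save=None):
    img,K,T=cam("wrist");uv=w2p([*xy,z],K,T)[0]-[8,0]
    for t in tols: print('uv',uv,np.array(block(img,K,T,uv,z=z,tol=t,r=r)[:5]))
    if save: cv2.imwrite(save,img)
E
python3 - <<'E'
from h import *
look((.6096,-.0192),(20,30,40),save="pics/w3.png")
go(.6096,-.0192,.018,.331)
E
```

```text
clock: 3.75
ee_pos: [0.6094, -0.0186, 0.1492]
ee_rot: [-3.141, 0.001, 0.33]
force: [-0.5, -0.0, -0.8]
width: 1.001
gripper_force: 0.0
uv [249.8231 190.9277] [ 0.6113 -0.0181 68.0501 47.6599  0.3271]
uv [249.8231 190.9277] [ 0.6118 -0.0179 69.0209 48.3621  0.3297]
uv [249.8231 190.9277] [ 0.6126 -0.0179 72.1299 48.709   0.3147]
row [-0.0003  0.0019  0.1649] [-0.0001  0.0001  0.0002] rows 2.6381280970306245 0.005373172096349967
```

```bash
python3 -m pendant '[[[0.0029,0,0.1,0,0,0],[0.0029,0,0.1,0,0,0],[0.0029,0,0.14,0,0,0],[0.0029,0,0.164,0,0,0],[0.0029,0,0.164,0,0,0],[0.0029,0,0.164,0,0,0]]]'
python3 -m pendant '[[[0,0,0,0,0,0],[0,0,0,0,0,0],[0,0,0,0,0,0],[0,0,0,0,0,0],[0,0,0,0,0,0],[0,0,0,0,0,0],[0,0,0,0,0,0],[0,0,0,0,0,0]]]' 1 40
python3 -m pendant '[[[0,0,-0.05,0,0,0],[0,0,-0.1,0,0,0],[0,0,-0.15,0,0,0],[0,0,-0.15,0,0,0],[0,0,-0.15,0,0,0]]]'
python3 -c "
from h import *
s=bot.sense();look(s['ee_pos'][:2],(20,30,40),z=s['ee_pos'][2]+.027,save='pics/w4.png')"
```

```text
clock: 4.4
ee_pos: [0.6122, -0.0159, 0.0199]
ee_rot: [3.141, -0.001, 0.334]
force: [0.6, -0.2, -0.5]
width: 1.001
gripper_force: 0.0
clock: 5.2
ee_pos: [0.6119, -0.0164, 0.0186]
ee_rot: [3.142, -0.0, 0.333]
force: [-0.2, -0.5, 2.2]
width: 0.534
gripper_force: 40.0
clock: 5.7
ee_pos: [0.6116, -0.0163, 0.1383]
ee_rot: [-3.142, -0.0, 0.333]
force: [-0.8, -0.3, -4.8]
width: 0.533
gripper_force: 40.0
uv [248.0614 251.3498] [ 0.6226 -0.0137 49.0024 44.758  -1.2384]
uv [248.0614 251.3498] [ 0.6259 -0.0126 51.8352 49.2712  0.3327]
uv [248.0614 251.3498] [ 0.6259 -0.0127 53.0181 49.8789  0.3327]
```

```bash
python3 -c "
from h import *
go(.4757,.3407,.16,-.143)"
```

```text
row [-0.014  -0.477  -0.0281] [-0.0002  0.0007  0.1515] rows 7.648491520242225 3.1748658718677167
```

```bash
python3 -m pendant '[[[-0.014,-0.06,-0.06,0,0,0.05],[-0.014,-0.477,-0.06,0,0,0.1515],[-0.014,-0.477,-0.06,0,0,0.1515],[-0.014,-0.477,-0.06,0,0,0.1515],[-0.014,-0.477,-0.06,0,0,0.1515],[-0.014,-0.477,-0.06,0,0,0.1515],[-0.014,-0.477,-0.06,0,0,0.1515],[-0.014,-0.477,-0.028,0,0,0.1515],[-0.014,-0.477,-0.028,0,0,0.1515],[-0.014,-0.477,-0.028,0,0,0.1515],[-0.014,-0.477,-0.028,0,0,0.1515]]]'
python3 - <<'E'
from h import *
look((.5351,.3322),(26,40,60),z=.029,r=90,save="pics/w5.png")
look((.5201,.2282),(26,40,60),z=.029,r=90)
E
```

```text
clock: 6.85
ee_pos: [0.4766, 0.3396, 0.1601]
ee_rot: [3.14, 0.001, -0.143]
force: [-0.2, -0.7, -2.9]
width: 0.534
gripper_force: 40.0
uv [247.9959 131.6733] [ 0.5358  0.3321 68.8566 50.5169 -0.1441]
uv [247.9959 131.6733] [ 0.5352  0.3319 69.9688 51.4575 -0.1443]
uv [247.9959 131.6733] [ 0.5352  0.3322 69.9689 52.7139 -0.1441]
uv [345.9205 131.9657] [ 0.5203  0.2303 69.1142 48.737  -0.145 ]
uv [345.9205 131.9657] [ 0.5207  0.2297 70.0967 50.834  -0.145 ]
uv [345.9205 131.9657] [ 0.5201  0.2294 71.213  52.2972 -0.145 ]
```

View pics/w5.png

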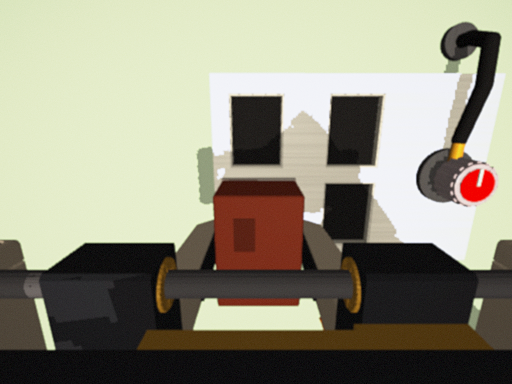

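The held red block's top front edge is at v≈195, with its end face at v 180–195. The empty pockets are above it and the cap is at (478,184). Next I compute the block's offset in the hand and the shift to pocket 0.

```bash
cat >> h.py <<'E'
def held(v,u=260):
    s=bot.sense();r=bot.get_image("wrist")
    P=p2w((u,v),-.027,r['camera_matrix'],r['mount'])[0]
    print('front edge tool x',P[0],'block centre offset',P[0]-.035)
E
python3 - <<'E'
from h import *
img,K,T=cam("wrist")
g=img[170:215,235:285].mean(1).mean(1);print(g.round().astype(int))
for v in (194,195,196):held(v)
go(.5353,.3321,.16,-.143)
E
```

```text
[190 191 192 194 195 195 189 157 110  97  81  43  29  31  32  31  31  32
  32  32  32  32  32  31  33  42  54  62  67  68  69  68  68  69  68  69
  68  68  69  68  68  68  68  68  68]
front edge tool x 0.03418558515417779 block centre offset -0.0008144148458222103
front edge tool x 0.033633152587154144 block centre offset -0.001366847412845859
front edge tool x 0.03307951541900515 block centre offset -0.0019204845809948565
row [ 0.0735 -0.0007  0.0016] [-0.0001 -0.0001 -0.0004] rows 1.1757230509598995 0.007999868868097513
```

```bash
python3 -m pendant '[[[0.075,0,0.03,0,0,0],[0.075,0,0.06,0,0,0],[0.075,0,0.1,0,0,0],[0.075,0,0.13,0,0,0],[0.075,0,0.13,0,0,0],[0.075,0,0.13,0,0,0]]]'
python3 -m pendant '[[[0,0,0.005,0,0,0],[0,0,0.01,0,0,0],[0,0,0.014,0,0,0],[0,0,0.018,0,0,0],[0,0,0.022,0,0,0],[0,0,0.0245,0,0,0],[0,0,0.0245,0,0,0],[0,0,0.0245,0,0,0]]]'
```

```text
clock: 7.75
ee_pos: [0.5364, 0.332, 0.0577]
ee_rot: [-3.141, -0.0, -0.143]
force: [1.1, 0.2, -2.9]
width: 0.538
gripper_force: 40.0
clock: 8.55
ee_pos: [0.536, 0.3321, 0.0374]
ee_rot: [3.142, 0.0, -0.143]
force: [-0.2, -0.5, -2.7]
width: 0.532
gripper_force: 40.0
```

```bash
python3 -m pendant '[[[0,0,0.001,0,0,0],[0,0,0.002,0,0,0],[0,0,0.003,0,0,0],[0,0,0.003,0,0,0]]]'
python3 -m pendant '[[[0,0,0,0,0,0],[0,0,0,0,0,0],[0,0,0,0,0,0],[0,0,0,0,0,0],[0,0,0,0,0,0]]]' 0.2
python3 -m pendant '[[[0,0,-0.05,0,0,0],[0,0,-0.1,0,0,0],[0,0,-0.15,0,0,0],[0,0,-0.15,0,0,0],[0,0,-0.15,0,0,0]]]' 0
python3 - <<'E'
from h import *
look((.5353,.3321),(20,30,40),z=.063,r=90)
go(.609,-.165,.16,-.297)
E
```

```text
clock: 8.95
ee_pos: [0.5361, 0.3322, 0.0366]
ee_rot: [-3.141, -0.0, -0.143]
force: [-5.7, -2.8, 13.0]
width: 0.534
gripper_force: 40.0
clock: 9.45
ee_pos: [0.536, 0.3321, 0.0349]
ee_rot: [3.142, 0.0, -0.143]
force: [-0.3, -0.8, 1.0]
width: 0.796
gripper_force: 0.0
clock: 9.95
ee_pos: [0.5361, 0.3321, 0.1554]
ee_rot: [-3.141, -0.001, -0.143]
force: [0.4, -0.4, -0.8]
width: 0.998
gripper_force: 0.0
uv [249.2633 195.5108] [ 0.5356  0.3312 67.8545 48.3625 -0.1433]
uv [249.2633 195.5108] [ 0.5369  0.3309 72.7848 49.0218 -0.1433]
uv [249.2633 195.5108] [ 0.5374  0.331  73.7407 49.7973 -0.1433]
row [ 0.1794  0.6016 -0.0072] [0.0002 0.0003 0.049 ] rows 10.0454184874248 1.0273319349685046
```

Red is seated (contact at the expected height). Next is granite.

```bash
python3 -m pendant '[[[0.179,0.602,-0.007,0,0,0.049],[0.179,0.602,-0.007,0,0,0.049],[0.179,0.602,-0.007,0,0,0.049],[0.179,0.602,-0.007,0,0,0.049],[0.179,0.602,-0.007,0,0,0.049],[0.179,0.602,-0.007,0,0,0.049],[0.179,0.602,-0.007,0,0,0.049],[0.179,0.602,-0.007,0,0,0.049],[0.179,0.602,-0.007,0,0,0.049],[0.179,0.602,-0.007,0,0,0.049],[0.179,0.602,-0.007,0,0,0.049],[0.179,0.602,-0.007,0,0,0.049],[0.179,0.602,-0.007,0,0,0.049]]]'
python3 - <<'E'
from h import *
look((.610,-.165),(16,22,28),save="pics/w6.png")
go(.610,-.165,.0185,-.297)
E
```

```text
clock: 11.3
ee_pos: [0.6085, -0.1639, 0.1594]
ee_rot: [-3.141, 0.002, -0.296]
force: [0.2, 0.9, 0.4]
width: 1.001
gripper_force: 0.0
uv [249.8133 187.3943] [ 0.6094 -0.1648 68.3371 50.1636 -0.2985]
uv [249.8133 187.3943] [ 0.6094 -0.1644 70.592  51.4506 -0.2995]
uv [249.8133 187.3943] [ 0.6118 -0.1652 78.     53.5274 -0.3014]
row [0.0024 0.0013 0.1765] [-0.0001  0.0005  0.0004] rows 2.8250374345330203 0.014412038250012284
```

```bash
python3 -m pendant '[[[0.0013,0.0005,0.1,0,0,0],[0.0013,0.0005,0.15,0,0,0],[0.0013,0.0005,0.176,0,0,0],[0.0013,0.0005,0.176,0,0,0],[0.0013,0.0005,0.176,0,0,0]]]'
python3 -m pendant '[[[0,0,0,0,0,0],[0,0,0,0,0,0],[0,0,0,0,0,0],[0,0,0,0,0,0],[0,0,0,0,0,0],[0,0,0,0,0,0],[0,0,0,0,0,0],[0,0,0,0,0,0]]]' 1 40
python3 -m pendant '[[[0,0,-0.05,0,0,0],[0,0,-0.1,0,0,0],[0,0,-0.15,0,0,0],[0,0,-0.18,0,0,0],[0,0,-0.18,0,0,0]]]'
python3 - <<'E'
from h import *
img,K,T=cam("wrist")
g=img[180:215,235:285].mean(1).mean(1);print(g.round().astype(int))
for v in (194,196,198):held(v)
go(.5202,.229,.16,-.143)
E
```

```text
clock: 11.85
ee_pos: [0.6103, -0.1648, 0.0206]
ee_rot: [-3.142, 0.0, -0.296]
force: [0.3, -0.8, 1.0]
width: 0.997
gripper_force: 0.0
clock: 12.65
ee_pos: [0.6101, -0.1656, 0.02]
ee_rot: [-3.141, -0.0, -0.297]
force: [-0.8, 2.9, 3.4]
width: 0.535
gripper_force: 40.0
clock: 13.15
ee_pos: [0.6112, -0.1663, 0.1667]
ee_rot: [3.141, -0.005, -0.297]
force: [-0.0, 0.4, -2.5]
width: 0.533
gripper_force: 40.0
[ 52  44  46  46  46  45  46  46  46  46  46  46  47  57  75  89  97 100
 101 100 100 100 100 100 100 100  99 100 100 100 100 100  99  99 100]
front edge tool x 0.03437267916952585 block centre offset -0.0006273208304741554
front edge tool x 0.03326816226261889 block centre offset -0.0017318377373811145
front edge tool x 0.03215860080022768 block centre offset -0.002841399199772325
row [-0.2502 -0.439   0.0026] [-0.0001  0.0012 -0.049 ] rows 8.085122847670558 1.0270405396185904
```

```bash
python3 -m pendant '[[[-0.2495,-0.439,0,0,0,-0.049],[-0.2495,-0.439,0,0,0,-0.049],[-0.2495,-0.439,0,0,0,-0.049],[-0.2495,-0.439,0,0,0,-0.049],[-0.2495,-0.439,0,0,0,-0.049],[-0.2495,-0.439,0,0,0,-0.049],[-0.2495,-0.439,0,0,0,-0.049],[-0.2495,-0.439,0,0,0,-0.049],[-0.2495,-0.439,0,0,0,-0.049],[-0.2495,-0.439,0,0,0,-0.049],[-0.2495,-0.439,0,0,0,-0.049],[-0.2495,-0.439,0,0,0,-0.049]]]'
python3 - <<'E'
from h import *
go(.5209,.229,.060,-.143)
E
```

```text
clock: 14.55
ee_pos: [0.522, 0.2272, 0.1632]
ee_rot: [3.141, 0.001, -0.145]
force: [0.5, -0.6, -3.8]
width: 0.536
gripper_force: 40.0
row [-0.0016 -0.0021  0.129 ] [ 0.0002  0.0003 -0.0005] rows 2.0646136904623433 0.0123830416999148
```

```bash
python3 -m pendant '[[[-0.0016,-0.002,0.04,0,0,0],[-0.0016,-0.002,0.09,0,0,0],[-0.0016,-0.002,0.129,0,0,0],[-0.0016,-0.002,0.129,0,0,0],[-0.0016,-0.002,0.129,0,0,0]]]'
python3 -m pendant '[[[0,0,0.005,0,0,0],[0,0,0.01,0,0,0],[0,0,0.015,0,0,0],[0,0,0.02,0,0,0],[0,0,0.024,0,0,0],[0,0,0.027,0,0,0],[0,0,0.027,0,0,0],[0,0,0.027,0,0,0]]]'
```

```text
clock: 15.05
ee_pos: [0.5213, 0.2296, 0.0611]
ee_rot: [3.142, 0.0, -0.144]
force: [1.5, 0.9, -2.8]
width: 0.539
gripper_force: 40.0
clock: 15.85
ee_pos: [0.5208, 0.2303, 0.039]
ee_rot: [-3.142, 0.0, -0.143]
force: [0.1, 0.8, -3.3]
width: 0.535
gripper_force: 40.0
```

```bash
python3 -m pendant '[[[0,0,0.001,0,0,0],[0,0,0.002,0,0,0],[0,0,0.003,0,0,0],[0,0,0.003,0,0,0]]]'
python3 -m pendant '[[[0,0,0,0,0,0],[0,0,0,0,0,0],[0,0,0,0,0,0],[0,0,0,0,0,0],[0,0,0,0,0,0]]]' 0.2
python3 -m pendant '[[[0,0,-0.05,0,0,0],[0,0,-0.1,0,0,0],[0,0,-0.15,0,0,0],[0,0,-0.15,0,0,0],[0,0,-0.15,0,0,0]]]' 0
python3 - <<'E'
from h import *
look((.5208,.2295),(16,22),z=.063,r=90)
go(.44,-.08,.26,-.1)
E
```

```text
clock: 16.25
ee_pos: [0.521, 0.2303, 0.038]
ee_rot: [-3.141, -0.0, -0.143]
force: [-5.4, -3.0, 14.1]
width: 0.533
gripper_force: 40.0
clock: 16.75
ee_pos: [0.5208, 0.2303, 0.0365]
ee_rot: [3.142, 0.0, -0.143]
force: [0.7, 0.5, 0.0]
width: 0.794
gripper_force: 0.0
clock: 17.25
ee_pos: [0.521, 0.2303, 0.1569]
ee_rot: [-3.141, -0.001, -0.143]
force: [-0.6, -0.7, -0.8]
width: 0.995
gripper_force: 0.0
uv [249.9581 194.3806] [ 0.52    0.2289 68.2674 48.5863 -0.1434]
uv [249.9581 194.3806] [ 0.52    0.2289 68.2674 50.0684 -0.1434]
row [-0.0443  0.3981 -0.13  ] [ 0.0001  0.0003 -0.0137] rows 6.738202231898447 0.2864346753792414
```

Granite is seated. I'll look at green and basalt next.

```bash
python3 -m pendant '[[[-0.044,0.398,-0.13,0,0,-0.014],[-0.044,0.398,-0.13,0,0,-0.014],[-0.044,0.398,-0.13,0,0,-0.014],[-0.044,0.398,-0.13,0,0,-0.014],[-0.044,0.398,-0.13,0,0,-0.014],[-0.044,0.398,-0.13,0,0,-0.014],[-0.044,0.398,-0.13,0,0,-0.014],[-0.044,0.398,-0.13,0,0,-0.014],[-0.044,0.398,-0.13,0,0,-0.014],[-0.044,0.398,-0.13,0,0,-0.014]]]'
python3 - <<'E'
from h import *
look((.496,-.033),(20,30,40,50),r=60,save="pics/w7.png")
look((.481,-.139),(20,30,40,50),r=60)
E
```

```text
clock: 18.3
ee_pos: [0.4404, -0.079, 0.2594]
ee_rot: [-3.141, 0.002, -0.098]
force: [0.4, 0.4, -0.7]
width: 0.999
gripper_force: 0.0
uv [212.2008 134.5647] [  0.4588  -0.0638 103.1041  50.917   -0.8602]
uv [212.2008 134.5647] [  0.4586  -0.0633 104.0154  51.4058  -0.846 ]
uv [212.2008 134.5647] [  0.475   -0.0547 108.0221  98.4245   0.0565]
uv [212.2008 134.5647] [  0.4747  -0.0542 109.8978  99.3327   0.058 ]
uv [290.0082 137.9579] [ 0.4661 -0.1356 52.041  42.728   1.3192]
uv [290.0082 137.9579] [ 0.4776 -0.1384 67.2141 52.9806 -0.2409]
uv [290.0082 137.9579] [ 0.4775 -0.1384 68.5577 53.9975 -0.2425]
uv [290.0082 137.9579] [ 0.4775 -0.1384 69.9041 55.2473 -0.241 ]
```

View pics/w7.png

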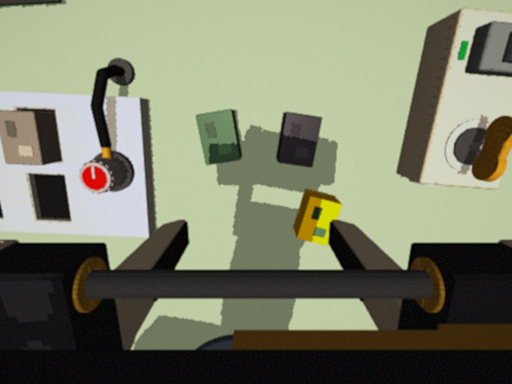

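Green is at (218,136) and has been turned, which may be the announced knock. Basalt is at (299,139). Re-measuring green.

```bash
python3 - <<'E'
from h import *
img,K,T=cam("wrist")
for uv in ((212,122),(222,143)):
  for t in (14,18,22,26): print(np.array(block(img,K,T,uv,tol=t,r=45)[:5]))
go(.48,-.0365,.16,.25)
E
```

```text
[ 0.4964 -0.0288 61.2044 48.0213  0.058 ]
[ 0.4928 -0.0289 68.3916 48.3836  0.0579]
[ 0.4929 -0.0292 68.6132 49.1555  0.0578]
[ 0.493  -0.0291 69.2564 49.3662  0.0576]
[ 0.5038 -0.0199 23.7344 16.1794  0.1939]
[ 0.4922 -0.018  66.1126 23.7851  0.0588]
[ 0.4583 -0.0612 98.4746 48.9001 -0.8593]
[  0.4583  -0.0611 100.4352  48.9384  -0.8582]
row [ 0.044  -0.0575  0.1248] [-0.0002  0.0004 -0.1106] rows 2.3085945152232332 2.3172668472935314
```

```bash
python3 -c "
from h import *
go(.4935,-.029,.15,.058)"
```

```text
row [ 0.0599 -0.0685  0.1373] [-0.0001  0.0004 -0.0495] rows 2.6351129205502724 1.036636722530692
```

```bash
python3 -m pendant '[[[0.06,-0.0685,0.137,0,0,-0.0495],[0.06,-0.0685,0.137,0,0,-0.0495],[0.06,-0.0685,0.137,0,0,-0.0495],[0.06,-0.0685,0.137,0,0,-0.0495],[0.06,-0.0685,0.137,0,0,-0.0495]]]'
python3 - <<'E'
from h import *
look((.4935,-.029),(14,18,22,26),save="pics/w8.png")
img=cv2.imread("pics/w8.png"); cv2.imwrite("pics/w8c.png",cv2.resize(img[90:270,150:350],None,fx=3,fy=3))
E
```

```text
clock: 18.95
ee_pos: [0.4936, -0.0297, 0.1511]
ee_rot: [-3.141, 0.001, 0.058]
force: [0.3, -0.6, -0.9]
width: 1.002
gripper_force: 0.0
uv [248.4246 190.7871] [ 0.4938 -0.0292 67.6384 47.8163  0.0574]
uv [248.4246 190.7871] [ 0.4938 -0.0292 67.6386 48.29    0.0574]
uv [248.4246 190.7871] [ 0.4957 -0.029  73.7953 48.7771  0.0574]
uv [248.4246 190.7871] [ 0.4957 -0.0289 73.7956 49.1175  0.0574]
```

View pics/w8c.png

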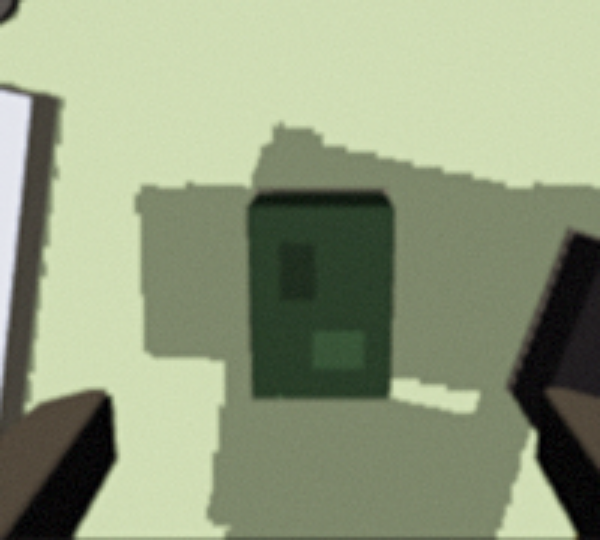

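Green is centred and square between the open fingers, and basalt is clear on the right.

```bash
python3 -m pendant '[[[0,-0.0006,0.1,0,0,0],[0,-0.0006,0.14,0,0,0],[0,-0.0006,0.166,0,0,0],[0,-0.0006,0.166,0,0,0],[0,-0.0006,0.166,0,0,0]]]'
python3 -m pendant '[[[0,0,0,0,0,0],[0,0,0,0,0,0],[0,0,0,0,0,0],[0,0,0,0,0,0],[0,0,0,0,0,0],[0,0,0,0,0,0],[0,0,0,0,0,0],[0,0,0,0,0,0]]]' 1 40
python3 -m pendant '[[[0,0,-0.05,0,0,0],[0,0,-0.1,0,0,0],[0,0,-0.15,0,0,0],[0,0,-0.18,0,0,0],[0,0,-0.18,0,0,0]]]'
python3 - <<'E'
from h import *
img,K,T=cam("wrist")
g=img[180:210,235:285].mean(1).mean(1);print(g.round().astype(int))
for v in (194,196,198):held(v)
go(.4423,.3462,.16,-.143)
E
```

```text
clock: 19.5
ee_pos: [0.4946, -0.0301, 0.02]
ee_rot: [3.141, -0.002, 0.056]
force: [-0.1, -0.5, 0.6]
width: 1.0
gripper_force: 0.0
clock: 20.3
ee_pos: [0.4938, -0.0295, 0.0183]
ee_rot: [-3.141, -0.0, 0.057]
force: [-0.6, 2.2, 4.6]
width: 0.535
gripper_force: 40.0
clock: 20.8
ee_pos: [0.495, -0.0299, 0.1645]
ee_rot: [3.14, -0.005, 0.057]
force: [0.7, -0.1, -5.2]
width: 0.539
gripper_force: 40.0
[39 23 25 26 26 27 26 27 26 26 26 26 26 29 38 48 54 57 57 57 57 57 56 57
 57 56 57 57 57 57]
front edge tool x 0.03392749253556611 block centre offset -0.0010725074644338944
front edge tool x 0.032823222466042155 block centre offset -0.002176777533957848
front edge tool x 0.03171390492129703 block centre offset -0.0032860950787029705
row [-0.0363 -0.4724  0.0007] [-0.0001  0.0011  0.0635] rows 7.5805540215960585 1.3312272429707288
```

```bash
python3 -m pendant '[[[-0.0353,-0.472,0,0,0,0.0635],[-0.0353,-0.472,0,0,0,0.0635],[-0.0353,-0.472,0,0,0,0.0635],[-0.0353,-0.472,0,0,0,0.0635],[-0.0353,-0.472,0,0,0,0.0635],[-0.0353,-0.472,0,0,0,0.0635],[-0.0353,-0.472,0,0,0,0.0635],[-0.0353,-0.472,0,0,0,0.0635],[-0.0353,-0.472,0,0,0,0.0635],[-0.0353,-0.472,0,0,0,0.0635],[-0.0353,-0.472,0,0,0,0.0635],[-0.0353,-0.472,0,0,0,0.0635]]]'
python3 - <<'E'
from h import *
go(.4431,.3458,.060,-.143)
E
```

```text
clock: 22.2
ee_pos: [0.4444, 0.3447, 0.1617]
ee_rot: [3.141, 0.001, -0.144]
force: [-0.5, 0.1, -4.2]
width: 0.536
gripper_force: 40.0
row [-0.0017 -0.0012  0.1271] [ 0.0002  0.0002 -0.0004] rows 2.033421087655315 0.011014593223266414
```

Seated TCP height should be about .0363.

```bash
python3 -m pendant '[[[-0.0017,-0.0012,0.04,0,0,0],[-0.0017,-0.0012,0.09,0,0,0],[-0.0017,-0.0012,0.127,0,0,0],[-0.0017,-0.0012,0.127,0,0,0],[-0.0017,-0.0012,0.127,0,0,0]]]'
python3 -m pendant '[[[0,0,0.005,0,0,0],[0,0,0.01,0,0,0],[0,0,0.015,0,0,0],[0,0,0.02,0,0,0],[0,0,0.025,0,0,0],[0,0,0.029,0,0,0],[0,0,0.029,0,0,0],[0,0,0.029,0,0,0]]]'
```

```text
clock: 22.7
ee_pos: [0.4435, 0.3466, 0.0612]
ee_rot: [-3.142, -0.0, -0.144]
force: [0.2, 0.3, -3.0]
width: 0.537
gripper_force: 40.0
clock: 23.5
ee_pos: [0.443, 0.347, 0.0373]
ee_rot: [3.142, 0.0, -0.143]
force: [-0.1, -0.3, -3.9]
width: 0.532
gripper_force: 40.0
```

```bash
python3 -m pendant '[[[0,0,0.001,0,0,0],[0,0,0.002,0,0,0],[0,0,0.003,0,0,0],[0,0,0.003,0,0,0]]]'
python3 -m pendant '[[[0,0,0,0,0,0],[0,0,0,0,0,0],[0,0,0,0,0,0],[0,0,0,0,0,0],[0,0,0,0,0,0]]]' 0.2
python3 -m pendant '[[[0,0,-0.05,0,0,0],[0,0,-0.1,0,0,0],[0,0,-0.15,0,0,0],[0,0,-0.15,0,0,0],[0,0,-0.15,0,0,0]]]' 0
python3 - <<'E'
from h import *
look((.443,.346),(16,22),z=.063,r=90)
go(.4785,-.1386,.16,-.243)
E
```

```text
clock: 23.9
ee_pos: [0.4432, 0.3471, 0.0363]
ee_rot: [-3.141, -0.0, -0.143]
force: [-4.8, -3.8, 12.5]
width: 0.537
gripper_force: 40.0
clock: 24.4
ee_pos: [0.443, 0.347, 0.0349]
ee_rot: [-3.142, -0.0, -0.143]
force: [-0.7, -0.9, 0.3]
width: 0.795
gripper_force: 0.0
clock: 24.9
ee_pos: [0.4431, 0.347, 0.1553]
ee_rot: [-3.141, -0.001, -0.143]
force: [-0.0, -1.0, -1.0]
width: 0.999
gripper_force: 0.0
uv [250.188  194.7608] [ 0.4436  0.3457 67.713  47.8771 -0.1437]
uv [250.188  194.7608] [ 0.4454  0.3453 73.5827 48.3338 -0.1437]
row [ 0.1308  0.5941 -0.007 ] [0.0002 0.0002 0.0318] rows 9.733855633166172 0.6673507552978164
```

Green is seated. Now basalt.

```bash
python3 -m pendant '[[[0.131,0.594,-0.007,0,0,0.032],[0.131,0.594,-0.007,0,0,0.032],[0.131,0.594,-0.007,0,0,0.032],[0.131,0.594,-0.007,0,0,0.032],[0.131,0.594,-0.007,0,0,0.032],[0.131,0.594,-0.007,0,0,0.032],[0.131,0.594,-0.007,0,0,0.032],[0.131,0.594,-0.007,0,0,0.032],[0.131,0.594,-0.007,0,0,0.032],[0.131,0.594,-0.007,0,0,0.032],[0.131,0.594,-0.007,0,0,0.032],[0.131,0.594,-0.007,0,0,0.032],[0.131,0.594,-0.007,0,0,0.032]]]'
python3 - <<'E'
from h import *
look((.4785,-.1386),(8,11,14,20,30),save="pics/w9.png")
img=cv2.imread("pics/w9.png"); cv2.imwrite("pics/w9c.png",cv2.convertScaleAbs(cv2.resize(img[90:270,150:350],None,fx=3,fy=3),alpha=1.3,beta=20))
E
```

```text
clock: 26.25
ee_pos: [0.4785, -0.1373, 0.1597]
ee_rot: [-3.141, 0.002, -0.243]
force: [0.1, -0.2, 1.1]
width: 1.0
gripper_force: 0.0
uv [250.3434 188.6155] [ 0.4794 -0.1415 67.322  46.434  -0.2625]
uv [250.3434 188.6155] [ 0.4792 -0.141  67.1579 47.0458 -0.2436]
uv [250.3434 188.6155] [ 0.4807 -0.1414 70.2546 47.4858 -0.2436]
uv [250.3434 188.6155] [ 0.4812 -0.1416 71.282  47.8424 -0.2434]
uv [250.3434 188.6155] [ 0.4806 -0.1415 72.5286 48.8094 -0.2453]
```

View pics/w9c.png

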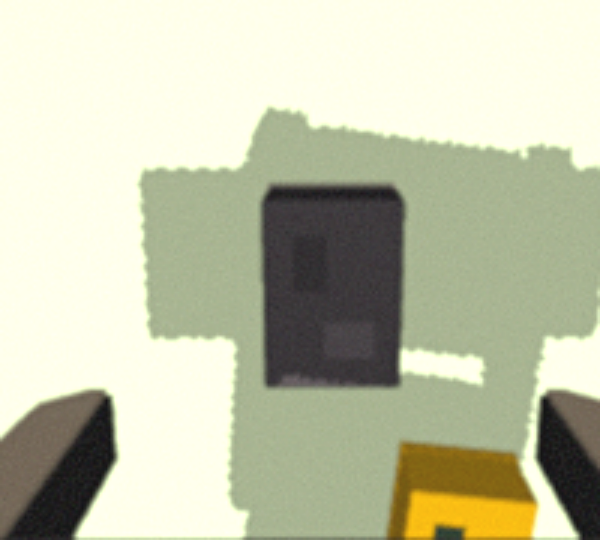

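```bash
python3 -m pendant '[[[0.0023,0.0045,0.1,0,0,0],[0.0023,0.0045,0.15,0,0,0],[0.0023,0.0045,0.177,0,0,0],[0.0023,0.0045,0.177,0,0,0],[0.0023,0.0045,0.177,0,0,0]]]'
python3 -m pendant '[[[0,0,0,0,0,0],[0,0,0,0,0,0],[0,0,0,0,0,0],[0,0,0,0,0,0],[0,0,0,0,0,0],[0,0,0,0,0,0],[0,0,0,0,0,0],[0,0,0,0,0,0]]]' 1 40
python3 -m pendant '[[[0,0,-0.05,0,0,0],[0,0,-0.1,0,0,0],[0,0,-0.15,0,0,0],[0,0,-0.18,0,0,0],[0,0,-0.18,0,0,0]]]'
python3 - <<'E'
from h import *
img,K,T=cam("wrist")
g=img[180:210,235:285].mean(1).mean(1);print(g.round().astype(int))
for v in (194,196,198):held(v)
go(.4273,.2420,.16,-.143)
E
```

```text
clock: 26.8
ee_pos: [0.4801, -0.1416, 0.0196]
ee_rot: [-3.141, 0.001, -0.242]
force: [0.2, 0.1, -0.7]
width: 1.002
gripper_force: 0.0
clock: 27.6
ee_pos: [0.4801, -0.1422, 0.0192]
ee_rot: [-3.141, -0.0, -0.244]
force: [-0.9, 2.6, 4.9]
width: 0.539
gripper_force: 40.0
clock: 28.1
ee_pos: [0.4811, -0.1428, 0.1653]
ee_rot: [3.141, -0.005, -0.243]
force: [0.7, -0.1, -5.6]
width: 0.535
gripper_force: 40.0
[82 62 27 14 16 16 17 16 17 16 16 16 17 17 16 18 24 31 35 37 37 37 37 37
 37 37 37 37 37 37]
front edge tool x 0.03430796061889506 block centre offset -0.0006920393811049447
front edge tool x 0.03320335642878922 block centre offset -0.0017966435712107806
front edge tool x 0.0320937844011898 block centre offset -0.0029062155988102065
row [-0.1783 -0.4502  0.0019] [-0.0002  0.0011 -0.032 ] rows 7.747130396794703 0.6708599442517653
```

```bash
python3 -m pendant '[[[-0.1766,-0.45,0,0,0,-0.032],[-0.1766,-0.45,0,0,0,-0.032],[-0.1766,-0.45,0,0,0,-0.032],[-0.1766,-0.45,0,0,0,-0.032],[-0.1766,-0.45,0,0,0,-0.032],[-0.1766,-0.45,0,0,0,-0.032],[-0.1766,-0.45,0,0,0,-0.032],[-0.1766,-0.45,0,0,0,-0.032],[-0.1766,-0.45,0,0,0,-0.032],[-0.1766,-0.45,0,0,0,-0.032],[-0.1766,-0.45,0,0,0,-0.032],[-0.1766,-0.45,0,0,0,-0.032]]]'
python3 - <<'E'
from h import *
go(.4287,.2420,.060,-.143)
E
```

```text
clock: 29.5
ee_pos: [0.4297, 0.2401, 0.1625]
ee_rot: [3.141, 0.001, -0.144]
force: [-0.8, -0.0, -5.5]
width: 0.534
gripper_force: 40.0
row [-0.0015 -0.0022  0.1281] [ 0.0002  0.0002 -0.0005] rows 2.049911736594667 0.011636856612664028
```

```bash
python3 -m pendant '[[[-0.0015,-0.002,0.04,0,0,0],[-0.0015,-0.002,0.09,0,0,0],[-0.0015,-0.002,0.128,0,0,0],[-0.0015,-0.002,0.128,0,0,0],[-0.0015,-0.002,0.128,0,0,0]]]'
python3 -m pendant '[[[0,0,0.005,0,0,0],[0,0,0.01,0,0,0],[0,0,0.015,0,0,0],[0,0,0.02,0,0,0],[0,0,0.025,0,0,0],[0,0,0.0285,0,0,0],[0,0,0.0285,0,0,0],[0,0,0.0285,0,0,0]]]'
```

```text
clock: 30.0
ee_pos: [0.4291, 0.2425, 0.0612]
ee_rot: [3.141, 0.0, -0.144]
force: [-0.2, 1.1, -4.6]
width: 0.537
gripper_force: 40.0
clock: 30.8
ee_pos: [0.4287, 0.2429, 0.0377]
ee_rot: [3.142, 0.0, -0.143]
force: [-0.1, 0.9, -4.6]
width: 0.533
gripper_force: 40.0
```

```bash
python3 -m pendant '[[[0,0,0.001,0,0,0],[0,0,0.002,0,0,0],[0,0,0.003,0,0,0],[0,0,0.003,0,0,0]]]'
python3 -m pendant '[[[0,0,0,0,0,0],[0,0,0,0,0,0],[0,0,0,0,0,0],[0,0,0,0,0,0],[0,0,0,0,0,0]]]' 0.2
python3 -m pendant '[[[0,0,-0.05,0,0,0],[0,0,-0.1,0,0,0],[-0.05,0.05,-0.15,0,0,0],[-0.1,0.06,-0.25,0,0,0],[-0.1,0.06,-0.25,0,0,0],[-0.1,0.06,-0.25,0,0,0],[-0.1,0.06,-0.25,0,0,0]]]' 0
python3 - <<'E'
from h import *
img,K,T=cam("wrist");cv2.imwrite("pics/w10.png",img);np.savez('w10.npz',K=K,T=T)
E
```

```text
clock: 31.2
ee_pos: [0.4288, 0.243, 0.0371]
ee_rot: [-3.141, -0.0, -0.143]
force: [-9.1, -5.6, 25.2]
width: 0.539
gripper_force: 40.0
clock: 31.7
ee_pos: [0.4287, 0.243, 0.0353]
ee_rot: [-3.142, 0.0, -0.143]
force: [-0.5, -0.2, 0.5]
width: 0.798
gripper_force: 0.0
clock: 32.4
ee_pos: [0.3429, 0.207, 0.2363]
ee_rot: [-3.14, -0.003, -0.143]
force: [0.7, 1.3, -1.0]
width: 1.0
gripper_force: 0.0
```

View pics/w10.png

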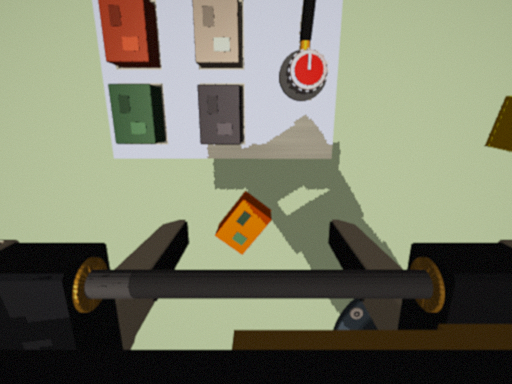

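All four blocks sit flat in the pockets: red (133,30), granite (218,32), green (136,112), basalt (222,112). Cap top is at (310,70) with its brass hose connector at (306,44). I'll move over the cap, turned fully back anticlockwise so I have room to turn it.

```bash
python3 - <<'E'
from h import *
d=np.load('w10.npz');
for z in (.06,.07,.08):print(z,p2w((310,70),z,d['K'],d['T'])[0])
go(.4585,.1255,.2,-.143+2.1)
print(bot.sense()['joint_positions'])
E
```

```text
0.06 [0.4605 0.1282 0.06  ]
0.07 [0.4592 0.1302 0.07  ]
0.08 [0.4578 0.1321 0.08  ]
row [0.1576 0.0802 0.0438] [ 0.0001 -0.0002 -0.6684] rows 2.9139774591506966 14.005786457827996
[ 0.4266  0.0505  1.9856 -0.      1.1049  2.1402]
```

```bash
python3 -m pendant '[[[0.158,0.076,0.044,0,0,-0.668],[0.158,0.076,0.044,0,0,-0.668],[0.158,0.076,0.044,0,0,-0.668],[0.158,0.076,0.044,0,0,-0.668],[0.158,0.076,0.044,0,0,-0.668],[0.158,0.076,0.044,0,0,-0.668],[0.158,0.076,0.044,0,0,-0.668],[0.158,0.076,0.044,0,0,-0.668],[0.158,0.076,0.044,0,0,-0.668],[0.158,0.076,0.044,0,0,-0.668],[0.158,0.076,0.044,0,0,-0.668],[0.158,0.076,0.044,0,0,-0.668],[0.158,0.076,0.044,0,0,-0.668],[0.158,0.076,0.044,0,0,-0.668],[0.158,0.076,0.044,0,0,-0.668],[0.158,0.076,0.044,0,0,-0.668],[0.158,0.076,0.044,0,0,-0.668]]]'
python3 - <<'E'
from h import *
img,K,T=cam("wrist");cv2.imwrite("pics/w11.png",img);np.savez('w11.npz',K=K,T=T);print(bot.sense()['joint_positions'],bot.sense()['ee_pos'])
E
```

```text
clock: 34.15
ee_pos: [0.459, 0.1285, 0.1987]
ee_rot: [-3.139, -0.0, 1.954]
force: [0.3, -0.1, 0.7]
width: 0.999
gripper_force: 0.0
[ 0.1753  0.2421  1.8551 -0.      1.0462 -0.2081] [0.459  0.1285 0.199 ]
```

View pics/w11.png

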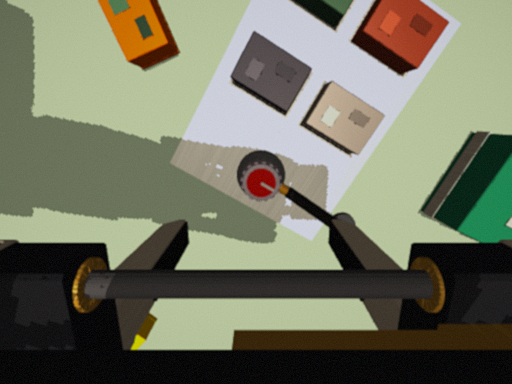

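Here the cap top is at (262,183) and the connector at (285,189), with the hose running right to (340,218). Triangulating heights with w10.

```bash
python3 - <<'E'
from h import *
a,b=np.load('w10.npz'),np.load('w11.npz')
P=[d['K']@np.linalg.inv(d['T'])[:3] for d in (a,b)]
for n,p,q in [("cap",(310,70),(262,183)),("conn",(306,44),(285,189)),("hose",(309,15),(305,199))]:
    X=cv2.triangulatePoints(P[0],P[1],np.float64(p).reshape(2,1),np.float64(q).reshape(2,1))[:,0];X=X[:3]/X[3];print(n,X,w2p(X,a['K'],a['T']),w2p(X,b['K'],b['T']))
def red(d,f):
    im=cv2.imread(f);h=cv2.cvtColor(im,cv2.COLOR_BGR2HSV);m=((h[...,1]>170)&((h[...,0]<6)|(h[...,0]>174))&(h[...,2]>90)).astype(np.uint8)
    n,l,s,c=cv2.connectedComponentsWithStats(m);return [(s[i,4],c[i]) for i in range(1,n) if s[i,4]>80]
print(red(a,"pics/w10.png"),red(b,"pics/w11.png"))
E
```

```text
cap [0.468  0.1173 0.0035] [[309.8908  70.0649]] [[262.0105 183.1352]]
conn [ 0.505   0.1162 -0.0178] [[305.4228  44.3162]] [[285.0345 189.6837]]
hose [0.5179 0.1265 0.0566] [[306.2145  15.5231]] [[304.2799 201.7062]]
[(np.int32(579), array([308.5907,  69.7997]))] [(np.int32(568), array([260.1215, 182.0405]))]
```

```bash
python3 - <<'E'
from h import *
b=np.load('w11.npz')
for z in (.06,.07,.08):print(z,p2w((260.5,182),z,b['K'],b['T'])[0])
E
python3 -m pendant '[[[0,0,0,0,0,-0.66],[0,0,0,0,0,-0.66],[0,0,0,0,0,-0.66],[0,0,0,0,0,-0.66],[0,0,0,0,0,-0.66],[0,0,0,0,0,-0.66],[0,0,0,0,0,-0.66],[0,0,0,0,0,-0.66],[0,0,0,0,0,-0.66],[0,0,0,0,0,-0.66],[0,0,0,0,0,-0.66],[0,0,0,0,0,-0.66],[0,0,0,0,0,-0.66],[0,0,0,0,0,-0.66],[0,0,0,0,0,-0.66],[0,0,0,0,0,-0.66]]]'
python3 - <<'E'
from h import *
img,K,T=cam("wrist");cv2.imwrite("pics/w12.png",img);np.savez('w12.npz',K=K,T=T);print(bot.sense()['joint_positions'],bot.sense()['ee_pos'])
o=np.hstack([cv2.resize(cv2.imread("pics/w11.png")[130:260,210:370],None,fx=2.4,fy=2.4,interpolation=cv2.INTER_CUBIC),cv2.resize(img[120:250,180:340],None,fx=2.4,fy=2.4,interpolation=cv2.INTER_CUBIC)])
cv2.imwrite("pics/w12c.png",o)
E
```

```text
0.06 [0.4603 0.13   0.06  ]
0.07 [0.4594 0.1321 0.07  ]
0.08 [0.4585 0.1342 0.08  ]
clock: 35.8
ee_pos: [0.4591, 0.1286, 0.1999]
ee_rot: [3.141, -0.0, -2.258]
force: [-0.7, -0.3, 0.9]
width: 1.0
gripper_force: 0.0
[ 0.1755  0.2404  1.8549  0.0001  1.0466 -2.279 ] [0.4591 0.1286 0.1999]
```

View pics/w12c.png

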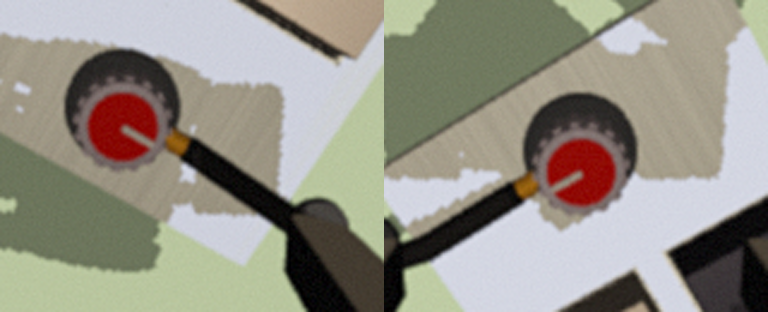

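Both views show the red cap top, the knurling, and the connector joining low at the black base.

```bash
python3 - <<'E'
from h import *
a,b=np.load('w11.npz'),np.load('w12.npz')
P=[d['K']@np.linalg.inv(d['T'])[:3] for d in (a,b)]
for n,p,q in [("cap",(124,128),(197,173)),("conn",(178,143),(141,187)),("hose",(288,212),(16,250)),("base",(122,107),(197,152))]:
    p=np.float64([210+p[0]/2.4,130+p[1]/2.4]);q=np.float64([180+q[0]/2.4,120+q[1]/2.4])
    X=cv2.triangulatePoints(P[0],P[1],p.reshape(2,1),q.reshape(2,1))[:,0];X=X[:3]/X[3];print(n,X,w2p(X,a['K'],a['T'])-p)
E
```

```text
cap [0.4595 0.1337 0.081 ] [[-0.4986 -0.2985]]
conn [0.4917 0.129  0.0457] [[-0.1591 -0.1007]]
hose [0.5643 0.1144 0.041 ] [[1.61   1.2247]]
base [0.4589 0.1343 0.0386] [[-0.2196 -0.1317]]
```

Cap axis is about (0.459,0.1335) with its top at z≈0.081. The hose sits at about 0.046, so I'll grip high with the TCP at 0.060.

```bash
python3 -m pendant '[[[-0.0047,0.0039,0.06,0,0,0],[-0.0047,0.0039,0.12,0,0,0],[-0.0047,0.0039,0.15,0,0,0],[-0.0047,0.0039,0.175,0,0,0],[-0.0047,0.0039,0.175,0,0,0],[-0.0047,0.0039,0.175,0,0,0]]]'
python3 -m pendant '[[[0,0,0,0,0,0],[0,0,0,0,0,0],[0,0,0,0,0,0],[0,0,0,0,0,0],[0,0,0,0,0,0],[0,0,0,0,0,0],[0,0,0,0,0,0],[0,0,0,0,0,0]]]' 1 30
python3 -c "
from h import *
s=bot.sense();print(s['joint_positions'],s['moment'])"
```

```text
clock: 36.45
ee_pos: [0.4593, 0.1335, 0.0606]
ee_rot: [3.142, -0.0, -2.256]
force: [-0.0, -0.6, 0.9]
width: 1.0
gripper_force: 0.0
clock: 37.25
ee_pos: [0.4587, 0.1338, 0.0602]
ee_rot: [3.141, -0.0, -2.254]
force: [-3.4, 3.2, 4.8]
width: 0.448
gripper_force: 30.0
[ 0.186   0.4647  1.959   0.0007  0.7186 -2.2726] [ 0.626   0.4054 -0.0469]
```

```bash
python3 -m pendant '[[[0,0,0.0005,0,0,0.04],[0,0,0.001,0,0,0.085],[0,0,0.0014,0,0,0.13],[0,0,0.0018,0,0,0.175],[0,0,0.0022,0,0,0.22],[0,0,0.0026,0,0,0.265],[0,0,0.003,0,0,0.31],[0,0,0.0034,0,0,0.355],[0,0,0.0037,0,0,0.4],[0,0,0.0037,0,0,0.4],[0,0,0.0037,0,0,0.4]]]'
python3 -m pendant '[[[0,0,0.0005,0,0,0.04],[0,0,0.001,0,0,0.085],[0,0,0.0014,0,0,0.13],[0,0,0.0018,0,0,0.175],[0,0,0.0022,0,0,0.22],[0,0,0.0026,0,0,0.265],[0,0,0.003,0,0,0.31],[0,0,0.0034,0,0,0.355],[0,0,0.0037,0,0,0.4],[0,0,0.0037,0,0,0.4],[0,0,0.0037,0,0,0.4]]]'
python3 -c "
from h import *
s=bot.sense();print(s['joint_positions'],s['moment'],s['joint_torque'])"
```

```text
clock: 38.35
ee_pos: [0.4585, 0.1346, 0.0574]
ee_rot: [3.141, -0.001, 2.771]
force: [-6.5, 11.3, 6.8]
width: 0.444
gripper_force: 30.0
clock: 39.45
ee_pos: [0.4591, 0.135, 0.0546]
ee_rot: [3.141, -0.002, 1.515]
force: [-3.4, 13.9, 7.1]
width: 0.448
gripper_force: 30.0
[0.1873 0.4756 1.9606 0.0033 0.7046 0.241 ] [ 2.6293  0.7961 -0.0918] [ -6.8872 -44.495  -18.0305  -2.6375  -0.4241   0.0959]
```

```bash
python3 -m pendant '[[[0.001,0,0.0005,0,0,0.04],[0.001,0,0.001,0,0,0.085],[0.001,0,0.0014,0,0,0.13],[0.001,0,0.0018,0,0,0.175],[0.001,0,0.0022,0,0,0.22],[0.001,0,0.0026,0,0,0.26],[0.001,0,0.0026,0,0,0.26],[0.001,0,0.0026,0,0,0.26]]]'
python3 -c "
from h import *
s=bot.sense();print(s['joint_positions'],s['moment'],s['joint_torque'][5])"
python3 -m pendant '[[[0,0,0.0003,0,0,0.03],[0,0,0.0006,0,0,0.06],[0,0,0.0008,0,0,0.09],[0,0,0.001,0,0,0.12],[0,0,0.001,0,0,0.12],[0,0,0.001,0,0,0.12]]]'
python3 -c "
from h import *
s=bot.sense();print(s['joint_positions'],s['moment'],s['joint_torque'][5])"
```

```text
clock: 40.25
ee_pos: [0.4598, 0.1352, 0.0528]
ee_rot: [-3.141, -0.002, 0.698]
force: [-1.4, 7.5, 7.9]
width: 0.447
gripper_force: 30.0
[0.1881 0.4797 1.9602 0.0019 0.6999 1.0594] [ 1.5325  0.4317 -0.0889] 0.06506205769255757
clock: 40.85
ee_pos: [0.4591, 0.1346, 0.0521]
ee_rot: [-3.141, -0.0, 0.322]
force: [-6.1, 2.5, 14.6]
width: 0.445
gripper_force: 30.0
[0.1877 0.4806 1.9613 0.0003 0.6996 1.4358] [0.5478 1.0966 0.3127] 0.4083048552274704
```

```bash
python3 -m pendant '[[[0,0,0,0,0,0.03],[0,0,0,0,0,0.06],[0,0,0,0,0,0.06]]]'
python3 -c "
from h import *
s=bot.sense();print(s['joint_positions'],s['moment'],s['joint_torque'][5])"
python3 -m pendant '[[[0,0,0,0,0,0.06],[0,0,0,0,0,0.06],[0,0,0,0,0,0.06],[0,0,0,0,0,0.06],[0,0,0,0,0,0.06],[0,0,0,0,0,0.06]]]' -
python3 -c "
from h import *
s=bot.sense();print(s['joint_positions'],s['moment'],s['joint_torque'][5])"
```

```text
clock: 41.15
ee_pos: [0.4587, 0.1345, 0.0518]
ee_rot: [-3.141, 0.001, 0.131]
force: [-6.2, 2.5, 12.0]
width: 0.446
gripper_force: 30.0
[0.1878 0.481  1.9617 0.0003 0.6998 1.6274] [0.4704 1.1101 0.174 ] 1.4075301960110664
clock: 41.75
ee_pos: [0.4589, 0.1346, 0.0518]
ee_rot: [-3.141, 0.0, -0.054]
force: [-3.8, 2.4, 10.3]
width: 0.444
gripper_force: 30.0
[0.1878 0.4812 1.9616 0.0003 0.6992 1.8127] [0.5594 0.7983 0.2573] 0.25642281398177147
```

The stop is felt (torque rose from 0.07 to about 0.3–0.4 N·m, then slipped). I'll release and check.

```bash
python3 -m pendant '[[[0,0,0,0,0,0],[0,0,0,0,0,0],[0,0,0,0,0,0],[0,0,0,0,0,0],[0,0,0,0,0,0]]]' 0
python3 -m pendant '[[[0,0,-0.06,0,0,0],[0,0,-0.12,0,0,0],[0,0,-0.185,0,0,0],[0,0,-0.185,0,0,0],[0,0,-0.185,0,0,0]]]'
python3 - <<'E'
from h import *
img,K,T=cam("wrist");cv2.imwrite("pics/w13.png",img);print(bot.sense()['joint_positions'],bot.sense()['ee_pos'],bot.sense()['ee_rot'])
def mark(im,K,T,z):
    h=cv2.cvtColor(im,cv2.COLOR_BGR2HSV);r=((h[...,1]>170)&((h[...,0]<6)|(h[...,0]>174))&(h[...,2]>80)).astype(np.uint8)
    n,l,s,c=cv2.connectedComponentsWithStats(r)
    i=[k for k in range(1,n) if np.linalg.norm(p2w(c[k],z,K,T)[0][:2]-[.459,.1345])<.03]; i=max(i,key=lambda k:s[k,4])
    pts=np.argwhere(l==i)[:,::-1]; hull=cv2.convexHull(pts.astype(np.int32)); f=np.zeros_like(r);cv2.fillConvexPoly(f,hull,1)
    w=p2w(np.argwhere(f>0)[:,::-1],z,K,T)[:,:2].mean(0)
    m=np.argwhere((cv2.erode(f,np.ones((3,3)))>0)&(h[...,1]<150))[:,::-1]
    q=p2w(m,z,K,T)[:,:2].mean(0)-w
    print('top centre',w,'mark dir',np.arctan2(q[1],q[0]),len(m))
b=np.load('w11.npz');mark(cv2.imread('pics/w11.png'),b['K'],b['T'],.081)
b=np.load('w12.npz');mark(cv2.imread('pics/w12.png'),b['K'],b['T'],.081)
mark(img,K,T,.073)
E
```

```text
clock: 42.25
ee_pos: [0.4591, 0.1343, 0.0513]
ee_rot: [3.142, 0.0, -0.055]
force: [-0.2, 0.5, -0.2]
width: 0.825
gripper_force: 0.0
clock: 42.75
ee_pos: [0.4595, 0.1344, 0.2001]
ee_rot: [-3.141, -0.002, -0.055]
force: [-0.4, 0.3, 0.6]
width: 0.998
gripper_force: 0.0
[ 0.1872  0.2441  1.8532 -0.      1.0447  1.813 ] [0.4588 0.1342 0.1988] [ 3.1415  0.0004 -0.055 ]
top centre [0.4589 0.1341] mark dir -0.21539593846269584 46
top centre [0.4588 0.1329] mark dir -0.09740649569550752 44
top centre [0.4597 0.1335] mark dir 2.563592946738657 40
```

The cap's mark turned from about -0.15 to 2.56, which is 3.6 rad clockwise, so it is tight. On to the timer key, unwinding the wrist on the way.

```bash
python3 -c "
from h import *
go(.452,-.353,.26,1.4)"
```

```text
row [ 0.025   0.6086 -0.0764] [-0.0001  0.0001 -0.4631] rows 9.822255072452325 9.7049142220873
```

```bash
python3 -m pendant '[[[0,0.05,-0.0764,0,0,-0.02],[0.025,0.609,-0.0764,0,0,-0.463],[0.025,0.609,-0.0764,0,0,-0.463],[0.025,0.609,-0.0764,0,0,-0.463],[0.025,0.609,-0.0764,0,0,-0.463],[0.025,0.609,-0.0764,0,0,-0.463],[0.025,0.609,-0.0764,0,0,-0.463],[0.025,0.609,-0.0764,0,0,-0.463],[0.025,0.609,-0.0764,0,0,-0.463],[0.025,0.609,-0.0764,0,0,-0.463],[0.025,0.609,-0.0764,0,0,-0.463],[0.025,0.609,-0.0764,0,0,-0.463],[0.025,0.609,-0.0764,0,0,-0.463],[0.025,0.609,-0.0764,0,0,-0.463]]]'
python3 - <<'E'
from h import *
img,K,T=cam("wrist");cv2.imwrite("pics/w14.png",img);np.savez('w14.npz',K=K,T=T)
print(bot.sense()['joint_positions'])
go(.452,-.353,.26,2.878)
E
python3 -m pendant '[[[0,0,0,0,0,-0.47],[0,0,0,0,0,-0.47],[0,0,0,0,0,-0.47],[0,0,0,0,0,-0.47],[0,0,0,0,0,-0.47],[0,0,0,0,0,-0.47],[0,0,0,0,0,-0.47],[0,0,0,0,0,-0.47],[0,0,0,0,0,-0.47],[0,0,0,0,0,-0.47],[0,0,0,0,0,-0.47],[0,0,0,0,0,-0.47]]]'
python3 - <<'E'
from h import *
img,K,T=cam("wrist");cv2.imwrite("pics/w15.png",img);np.savez('w15.npz',K=K,T=T)
print(bot.sense()['joint_positions'])
o=np.vstack([cv2.imread("pics/w14.png")[:300],img[:300]]);cv2.imwrite("pics/w15c.png",o)
E
```

```text
clock: 44.2
ee_pos: [0.4519, -0.3524, 0.2588]
ee_rot: [-3.139, -0.002, 1.398]
force: [0.9, -0.4, -0.1]
width: 0.999
gripper_force: 0.0
[-0.7428  0.3562  1.5401  0.0002  1.2476 -0.5706]
row [-0.0013  0.     -0.0008] [-0.0001 -0.0008 -0.4709] rows 0.024560623379915412 9.868453049128512
clock: 45.45
ee_pos: [0.4525, -0.3523, 0.2604]
ee_rot: [3.141, -0.0, 2.873]
force: [-1.0, -0.2, -0.5]
width: 1.001
gripper_force: 0.0
[-0.7431  0.3553  1.5386  0.0001  1.2479 -2.0453]
```

View pics/w15c.png

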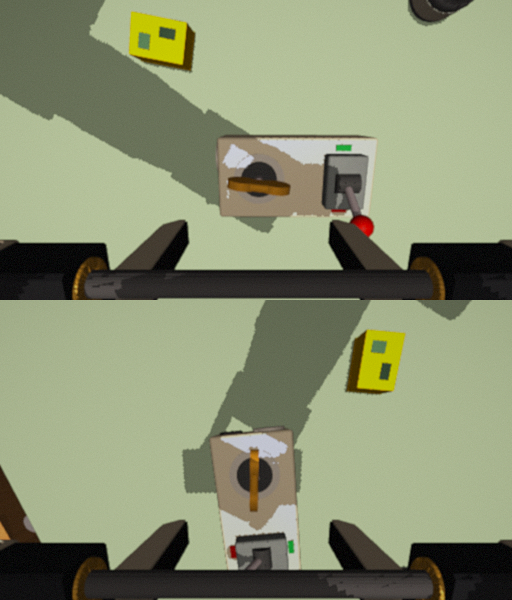

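Top view: key wing (229,183)–(290,189), lever ball (362,226). Bottom view: wing (254,148)–(254,211), so it is in line with the tool.

```bash
python3 - <<'E'
from h import *
a,b=np.load('w14.npz'),np.load('w15.npz')
P=[d['K']@np.linalg.inv(d['T'])[:3] for d in (a,b)]
def mask(f):
    h=cv2.cvtColor(cv2.imread(f),cv2.COLOR_BGR2HSV)
    m=((h[...,0]>8)&(h[...,0]<22)&(h[...,1]>180)&(h[...,2]>60)).astype(np.uint8)
    m[:140]=0;m[225:]=0;m[:,:220]=0;m[:,300:]=0
    return np.argwhere(m)[:,::-1]
C=[]
for f,d in (("pics/w14.png",a),("pics/w15.png",b)):
    m=mask(f);w=p2w(m,.115,d['K'],d['T'])[:,:2];c=w.mean(0);u,s,v=np.linalg.svd(w-c,full_matrices=False)
    (bx)=cv2.minAreaRect(m.astype(np.float32));C.append(np.float64(bx[0]))
    print(len(m),c,'rect',bx,'angle',np.arctan(v[0,1]/v[0,0]))
X=cv2.triangulatePoints(P[0],P[1],C[0].reshape(2,1),C[1].reshape(2,1))[:,0];X=X[:3]/X[3];print(X)
E
```

```text
684 [ 0.4511 -0.3576] rect ((258.2717590332031, 185.8729248046875), (60.40180206298828, 13.136791229248047), 5.90614128112793) angle -0.28757108006082527
472 [ 0.4477 -0.3578] rect ((254.0, 180.0), (60.0, 8.0), 90.0) angle -0.2949463163000523
[ 0.4504 -0.3585  0.1074]
```

```bash
python3 -m pendant '[[[0.0006,-0.0076,0.06,0,0,0],[0.0006,-0.0076,0.12,0,0,0],[0.0006,-0.0076,0.17,0,0,0],[0.0006,-0.0076,0.2,0,0,0],[0.0006,-0.0076,0.2155,0,0,0],[0.0006,-0.0076,0.2155,0,0,0],[0.0006,-0.0076,0.2155,0,0,0]]]'
python3 -m pendant '[[[0,0,0,0,0,0],[0,0,0,0,0,0],[0,0,0,0,0,0],[0,0,0,0,0,0],[0,0,0,0,0,0],[0,0,0,0,0,0],[0,0,0,0,0,0],[0,0,0,0,0,0],[0,0,0,0,0,0],[0,0,0,0,0,0],[0,0,0,0,0,0],[0,0,0,0,0,0]]]' 1 30
python3 -c "
from h import *
s=bot.sense();print(s['joint_positions'],s['moment'],s['joint_torque'][5])"
```

```text
clock: 46.2
ee_pos: [0.4508, -0.3594, 0.0892]
ee_rot: [-3.141, 0.001, 2.875]
force: [-0.3, 0.4, 0.1]
width: 1.004
gripper_force: 0.0
clock: 47.4
ee_pos: [0.4505, -0.3574, 0.0879]
ee_rot: [3.139, -0.001, 2.876]
force: [3.2, 9.5, 2.5]
width: 0.109
gripper_force: 30.0
[-0.7527  0.5587  1.6903  0.0028  0.8945 -2.0592] [ 1.6104 -0.7974 -0.0905] -0.09277315344661474
```

```bash
python3 -m pendant '[[[0.0004,0.0015,0,0,0,0.03],[0.0004,0.0015,0,0,0,0.07],[0.0004,0.0015,0,0,0,0.11],[0.0004,0.0015,0,0,0,0.15],[0.0004,0.0015,0,0,0,0.19],[0.0004,0.0015,0,0,0,0.23],[0.0004,0.0015,0,0,0,0.27],[0.0004,0.0015,0,0,0,0.31],[0.0004,0.0015,0,0,0,0.35],[0.0004,0.0015,0,0,0,0.39],[0.0004,0.0015,0,0,0,0.4],[0.0004,0.0015,0,0,0,0.4]]]' 1 55
python3 -c "
from h import *
s=bot.sense();print(s['joint_positions'],s['moment'],s['joint_torque'][5])"
```

```text
clock: 48.6
ee_pos: [0.4509, -0.3571, 0.088]
ee_rot: [3.14, -0.001, 1.618]
force: [5.6, 3.2, -1.7]
width: 0.106
gripper_force: 55.0
[-0.7514  0.558   1.6916  0.0017  0.8918 -0.7998] [ 0.6795 -1.0003 -0.005 ] 0.46084312722086906
```

```bash
python3 -m pendant '[[[0,0,0,0,0,0.03],[0,0,0,0,0,0.07],[0,0,0,0,0,0.11],[0,0,0,0,0,0.15],[0,0,0,0,0,0.19],[0,0,0,0,0,0.23],[0,0,0,0,0,0.27],[0,0,0,0,0,0.31],[0,0,0,0,0,0.35],[0,0,0,0,0,0.39],[0,0,0,0,0,0.4],[0,0,0,0,0,0.4]]]'
python3 -m pendant '[[[0,0,0,0,0,0.03],[0,0,0,0,0,0.07],[0,0,0,0,0,0.11],[0,0,0,0,0,0.15],[0,0,0,0,0,0.19],[0,0,0,0,0,0.23],[0,0,0,0,0,0.27],[0,0,0,0,0,0.31],[0,0,0,0,0,0.35],[0,0,0,0,0,0.39],[0,0,0,0,0,0.4],[0,0,0,0,0,0.4]]]'
python3 -c "
from h import *
s=bot.sense();print(s['joint_positions'],s['moment'],s['joint_torque'][5])"
```

```text
clock: 49.8
ee_pos: [0.4512, -0.3574, 0.088]
ee_rot: [3.141, -0.002, 0.362]
force: [6.8, 2.1, -4.5]
width: 0.104
gripper_force: 55.0
clock: 51.0
ee_pos: [0.4511, -0.3577, 0.088]
ee_rot: [-3.141, -0.001, -0.895]
force: [5.3, 0.5, -4.0]
width: 0.107
gripper_force: 55.0
[-0.7518  0.5583  1.6911  0.0011  0.8907  1.7134] [ 0.142  -0.9514 -0.0429] 0.4932508058845997
```

```bash
python3 -m pendant '[[[0,0,0,0,0,0.03],[0,0,0,0,0,0.07],[0,0,0,0,0,0.11],[0,0,0,0,0,0.15],[0,0,0,0,0,0.19],[0,0,0,0,0,0.23],[0,0,0,0,0,0.26],[0,0,0,0,0,0.26],[0,0,0,0,0,0.26]]]'
python3 -c "
from h import *
s=bot.sense();print(s['joint_positions'],s['moment'],s['joint_torque'][5])"
python3 -m pendant '[[[0,0,0,0,0,0],[0,0,0,0,0,0],[0,0,0,0,0,0],[0,0,0,0,0,0]]]' 0.3
python3 -m pendant '[[[0,0,-0.06,0,0,0],[0,0,-0.11,0,0,0],[0,0,-0.11,0,0,-0.5],[0,0,-0.11,0,0,-0.5],[0,0,-0.11,0,0,-0.5],[0,0,-0.11,0,0,-0.5],[0,0,-0.11,0,0,-0.5],[0,0,-0.11,0,0,-0.5],[0,0,-0.11,0,0,-0.5],[0,0,-0.11,0,0,-0.5],[0,0,-0.11,0,0,-0.5],[0,0,-0.11,0,0,-0.5],[0,0,-0.11,0,0,-0.5],[0,0,-0.11,0,0,-0.5],[0,0,-0.11,0,0,-0.5],[0,0,-0.11,0,0,-0.5]]]'
```

```text
clock: 51.9
ee_pos: [0.4508, -0.3578, 0.088]
ee_rot: [-3.14, -0.0, -1.708]
force: [5.5, -0.0, -4.2]
width: 0.106
gripper_force: 55.0
[-0.752   0.5581  1.6913  0.0007  0.8911  2.5262] [ 0.0727 -1.0063 -0.0369] 0.12513172812759876
clock: 52.3
ee_pos: [0.4501, -0.3578, 0.0881]
ee_rot: [3.141, 0.0, -1.71]
force: [-0.6, -0.2, 0.1]
width: 0.4
gripper_force: 0.0
clock: 53.9
ee_pos: [0.4502, -0.3577, 0.1761]
ee_rot: [-3.142, 0.0, -0.141]
force: [0.2, 0.2, 0.7]
width: 0.703
gripper_force: 0.0
```

```bash
python3 -m pendant '[[[0,0,0,0,0,-0.5],[0,0,0,0,0,-0.5],[0,0,0,0,0,-0.5],[0,0,0,0,0,-0.5],[0,0,0,0,0,-0.5],[0,0,0,0,0,-0.5],[0,0,0,0,0,-0.5],[0,0,0,0,0,-0.5],[0,0,0,0,0,-0.5],[0,0,0,0,0,-0.5],[0,0,0,0,0,-0.5],[0,0,0,0,0,-0.5],[0,0,0,0,0,-0.5],[0,0,0,0,0,-0.5]]]'
python3 -c "
from h import *
img,K,T=cam('wrist');cv2.imwrite('pics/w16.png',img[:300])
go(.4503,-.3578,.088,-1.708+np.pi)"
```

```text
clock: 55.3
ee_pos: [0.4502, -0.3577, 0.1761]
ee_rot: [-3.142, -0.0, 1.429]
force: [-0.1, 0.1, 0.7]
width: 0.7
gripper_force: 0.0
row [-0.0001  0.0001  0.1101] [ 0.     -0.     -0.0014] rows 1.7618072631920327 0.028559842958698015
```

View pics/w16.png

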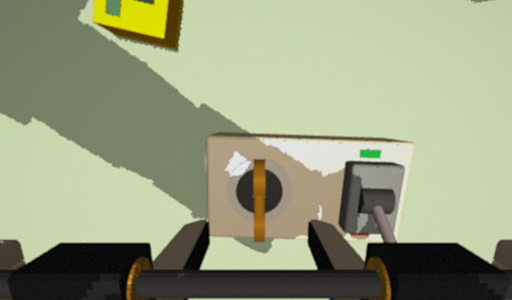

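The key wing (260,200) lines up with the tool. Regripping it to finish the winding.

```bash
python3 -m pendant '[[[0,0,0.05,0,0,0],[0,0,0.09,0,0,0],[0,0,0.11,0,0,0],[0,0,0.11,0,0,0],[0,0,0.11,0,0,0]]]'
python3 -m pendant '[[[0,0,0,0,0,0],[0,0,0,0,0,0],[0,0,0,0,0,0],[0,0,0,0,0,0],[0,0,0,0,0,0],[0,0,0,0,0,0],[0,0,0,0,0,0],[0,0,0,0,0,0],[0,0,0,0,0,0],[0,0,0,0,0,0]]]' 1 55
python3 -c "
from h import *
s=bot.sense();print(s['joint_positions'][5],s['moment'],s['joint_torque'][5])"
python3 -m pendant '[[[0,0,0,0,0,0.03],[0,0,0,0,0,0.06],[0,0,0,0,0,0.06],[0,0,0,0,0,0.06]]]'
python3 -c "
from h import *
s=bot.sense();print(s['joint_positions'][5],s['moment'],s['joint_torque'][5])"
```

```text
clock: 55.85
ee_pos: [0.4505, -0.358, 0.0886]
ee_rot: [3.141, 0.0, 1.43]
force: [0.8, -0.5, 0.2]
width: 0.699
gripper_force: 0.0
clock: 56.85
ee_pos: [0.4509, -0.3579, 0.0882]
ee_rot: [3.14, 0.0, 1.431]
force: [5.6, 0.4, -3.0]
width: 0.105
gripper_force: 55.0
-0.6125024578508061 [-0.0666 -0.9673 -0.0369] -0.03668499179184437
clock: 57.25
ee_pos: [0.4508, -0.3579, 0.0882]
ee_rot: [3.14, 0.0, 1.244]
force: [5.4, -0.2, -2.0]
width: 0.104
gripper_force: 55.0
-0.42544986988757455 [-0.1179 -0.9494 -0.0421] 0.09014210198074579
```

```bash
for i in 1; do python3 -m pendant '[[[0,0,0,0,0,0.03],[0,0,0,0,0,0.05]]]'; python3 -c "
from h import *
s=bot.sense();print(s['joint_positions'][5],s['moment'],s['joint_torque'][5])"; done
python3 -m pendant '[[[0,0,0,0,0,0.02],[0,0,0,0,0,0.04]]]'; python3 -c "
from h import *
s=bot.sense();print(s['joint_positions'][5],s['moment'],s['joint_torque'][5])"
```

```text
clock: 57.45
ee_pos: [0.4507, -0.3578, 0.0882]
ee_rot: [3.141, 0.0, 1.084]
force: [5.7, 1.1, -1.1]
width: 0.107
gripper_force: 55.2
-0.265455961431801 [ 0.0031 -0.9135  0.4025] -0.36633823066949844
clock: 57.65
ee_pos: [0.4509, -0.3576, 0.0882]
ee_rot: [3.141, -0.0, 0.96]
force: [5.7, 1.6, -1.8]
width: 0.123
gripper_force: 59.5
-0.14153038038790972 [ 0.3889 -1.0361  1.0238] -0.049460758455097675
```

The winding stop is reached: moment jumped to 1.0 N·m after about 4.9 rad in total. I'll release the key without turning it back, then go to the lever.

```bash
python3 -m pendant '[[[0,0,0,0,0,0],[0,0,0,0,0,0],[0,0,0,0,0,0],[0,0,0,0,0,0]]]' 0.3
python3 -m pendant '[[[0,0,-0.05,0,0,0],[0,0,-0.1,0,0,0],[0,0,-0.15,0,0,0],[0,0,-0.19,0,0,0],[0,0,-0.19,0,0,0],[0,0,-0.19,0,0,0]]]'
python3 - <<'E'
from h import *
img,K,T=cam("wrist");cv2.imwrite("pics/w17.png",img)
h=cv2.cvtColor(img,cv2.COLOR_BGR2HSV)
m=((h[...,0]>8)&(h[...,0]<22)&(h[...,1]>180)&(h[...,2]>60)).astype(np.uint8);m[225:]=0
w=p2w(np.argwhere(m)[:,::-1],.115,K,T)[:,:2];w=w[np.linalg.norm(w-[.4503,-.358],axis=1)<.05];c=w.mean(0);v=np.linalg.svd(w-c,full_matrices=False)[2][0]
print('key angle',np.arctan(v[1]/v[0]),len(w))
go(.5443,-.4602,.24,1.40)
E
```

```text
clock: 58.05
ee_pos: [0.45, -0.3577, 0.088]
ee_rot: [-3.141, 0.0, 0.96]
force: [-0.5, -0.6, -0.1]
width: 0.413
gripper_force: 0.0
clock: 58.65
ee_pos: [0.4501, -0.3577, 0.2401]
ee_rot: [3.141, 0.0, 0.96]
force: [-0.3, -0.3, 0.0]
width: 0.695
gripper_force: 0.0
key angle 1.1035120257047477 543
row [-0.0375  0.1704 -0.0014] [-0.0004 -0.0001 -0.1401] rows 2.79194280351317 2.935299556293901
```

Key now at 1.10 rad, i.e. 4.91 rad clockwise from its start near 0.1, so it is at the 5.0 stop. Now the lever.

```bash
python3 -m pendant '[[[-0.0375,0.17,-0.0014,0,0,-0.14],[-0.0375,0.17,-0.0014,0,0,-0.14],[-0.0375,0.17,-0.0014,0,0,-0.14],[-0.0375,0.17,-0.0014,0,0,-0.14],[-0.0375,0.17,-0.0014,0,0,-0.14],[-0.0375,0.17,-0.0014,0,0,-0.14],[-0.0375,0.17,-0.0014,0,0,-0.14]]]' 1 20
python3 - <<'E'
from h import *
img,K,T=cam("wrist");print(bot.sense()['joint_positions'])
h=cv2.cvtColor(img,cv2.COLOR_BGR2HSV)
m=((h[...,1]>170)&((h[...,0]<6)|(h[...,0]>174))&(h[...,2]>80)).astype(np.uint8)
n,l,s,c=cv2.connectedComponentsWithStats(m)
for i in range(1,n):
    if s[i,4]>60: print(s[i,4],c[i],p2w(c[i],.153,K,T)[0])
cv2.imwrite("pics/w18.png",img)
go(.5443,-.4602,.14,1.40)
E
```

```text
clock: 59.4
ee_pos: [0.5439, -0.4596, 0.2414]
ee_rot: [-3.141, -0.0, 1.399]
force: [0.4, 0.5, 0.8]
width: 0.146
gripper_force: 0.0
[-0.767   0.6396  1.1398 -0.      1.3621 -0.5953]
547 [258.9506 142.5704] [ 0.5534 -0.4106  0.153 ]
row [-0.0005  0.0004  0.127 ] [ 0.      0.     -0.0003] rows 2.032639528426086 0.005712232316407165
```

```bash
python3 -m pendant '[[[0,0,0.06,0,0,0],[0,0,0.11,0,0,0],[0,0,0.127,0,0,0],[0,0,0.127,0,0,0]]]'
python3 -m pendant '[[[0.02,0,0,0,0,0],[0.04,0,0,0,0,0],[0.055,0,0,0,0,0],[0.07,0,0,0,0,0],[0.085,0,0,0,0,0],[0.1,0,0,0,0,0],[0.11,0,0,0,0,0],[0.115,0,0,0,0,0],[0.115,0,0,0,0,0]]]'
```

```text
clock: 59.85
ee_pos: [0.5438, -0.4597, 0.1384]
ee_rot: [-3.139, -0.002, 1.399]
force: [-0.4, -0.0, -0.2]
width: 0.006
gripper_force: 0.0
clock: 60.75
ee_pos: [0.5602, -0.3691, 0.1395]
ee_rot: [-3.141, -0.0, 1.4]
force: [0.7, 0.0, -0.5]
width: 0.007
gripper_force: 0.0
```

```bash
python3 -m pendant '[[[0.003,0,0,0,0,0],[0.006,0,0,0,0,0],[0.006,0,0,0,0,0]]]'
python3 -m pendant '[[[0.0015,0,0,0,0,0],[0.003,0,0,0,0,0],[0.003,0,0,0,0,0]]]'
python3 -m pendant '[[[0.0015,0,0,0,0,0],[0.003,0,0,0,0,0],[0.003,0,0,0,0,0]]]'
```

```text
clock: 61.05
ee_pos: [0.5608, -0.3651, 0.1395]
ee_rot: [-3.142, 0.0, 1.399]
force: [-0.2, -1.4, -0.1]
width: 0.008
gripper_force: 0.5
clock: 61.35
ee_pos: [0.5609, -0.3645, 0.1396]
ee_rot: [3.141, 0.003, 1.399]
force: [-1.9, -11.4, -2.6]
width: 0.002
gripper_force: 5.4
clock: 61.65
ee_pos: [0.561, -0.3642, 0.1397]
ee_rot: [3.14, 0.007, 1.399]
force: [-2.9, -21.5, -6.5]
width: 0.005
gripper_force: 10.6
```

Firm on the hard stop (21 N). Now back off, lift clear and check.

```bash
python3 -m pendant '[[[-0.01,0,0,0,0,0],[-0.04,0,0,0,0,0],[-0.06,0,-0.05,0,0,0],[-0.1,0,-0.12,0,0,0],[-0.15,0,-0.15,0,0,0],[-0.15,0,-0.15,0,0,0],[-0.15,0,-0.15,0,0,0]]]'
python3 - <<'E'
from h import *
img,K,T=cam("wrist");cv2.imwrite("pics/w19.png",img)
t,K2,T2=cam("top");cv2.imwrite("pics/top1.png",t)
h=cv2.cvtColor(img,cv2.COLOR_BGR2HSV)
m=((h[...,1]>170)&((h[...,0]<6)|(h[...,0]>174))&(h[...,2]>80)).astype(np.uint8)
n,l,s,c=cv2.connectedComponentsWithStats(m)
for i in range(1,n):
    if s[i,4]>60: print(s[i,4],c[i],p2w(c[i],.153,K,T)[0])
E
```

```text
clock: 62.35
ee_pos: [0.541, -0.4795, 0.26]
ee_rot: [3.14, 0.0, 1.398]
force: [1.1, 0.2, -0.5]
width: 0.007
gripper_force: 0.0
634 [258.4874  43.03  ] [ 0.5653 -0.3443  0.153 ]
```

View pics/top1.png

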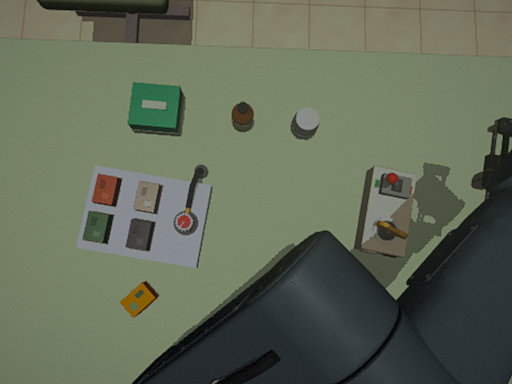

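The top view shows all four blocks seated (105,190; 147,197; 98,227; 140,235) and the lever over at (392,178). The bottle, jar and tissue box haven't moved. Handing in.

```bash
python3 -c "
from rig import bot
print(bot.sign_off())"
```

```text
the job is handed in; nothing more can be done
None
```

I've handed the job in: all four blocks are seated rock side up, the cap is tight on its stop, the key is fully wound, and the lever is over at run; the sign-off returned no verdict.

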